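# Dry-clamp the lid strips with their ends trued by a straightedge

### The arm

A 7-joint arm with a two-finger parallel gripper is mounted at the origin on the work surface. World frame = base frame: x ahead of the robot, y to its left, z up, the work surface at z = 0. Lengths are in m, angles in rad, forces in N, time in s.
With the tool pointing down it reaches from about 0.35 to 0.9 m from the base axis. Payload 8.1 kg.
Tool frame: the origin (TCP) lies on the centre line of the jaws, within the pads' length; the fingertips stand 14 mm ahead of it and the grasp point (between the pads) lies 5 mm behind it; z points along the fingers, y is the direction in which the jaws open and shut (so a half turn about z gives the same grasp; the last joint's range is limited). The gripper opens to 92 mm and grips with 3 to 60 N. Pads are 19 mm wide; open, the fingers measure 130 mm over their backs; the gripper's body (75 mm by 190 mm) begins 47 mm behind the grasp point.
Start: joints at [1.029, 0.434, 0.025, 1.573, -0.012, 1.134, -0.075], TCP at [0.266, -0.566, 0.241] pointing down, gripper open.
Joint ranges: [-2.62, 2.62], [-0.44, 2.09], [-1.27, 1.32], [0.08, 2.57], [-1.32, 4.46], [0.12, 2], [-2.74, 2.74]. Speed limits (rad/s): [2.22, 2.22, 3.01, 3.01, 3.14, 3.14, 3.14].

### API

Orientations are given as a rotation vector (axis times angle).
In Python, from cell import observe, eyes, arm gives the robot as it stands.
- The arm moves only by the tool step_arm, never from a script. Its argument "series" is a list that holds one entry, the list of rows, each a list of 5 numbers: the finger opening in m, from 0 to 0.0918, then the shift along the world's x, y, z in m, then the turn about the world's z in degrees. In form: [[[hand, dx, dy, dz, spin], ...]]. A call has 1 to 20 rows; each row is the pose to reach, as a shift and turn from the pose measured when the call began; what a row does not reach only later rows make up. A row lasts 1/12 s, in which the tool goes at most 41.7 mm and 7.16 degrees, less where a joint would pass 70% of its speed; a pose out of reach is approached as far as the arm can. A call with a gripper value outside its range is refused whole. The fingers move at their own pace and stop on an object; "squeeze" is the grip in N (left out, the last holds). Time passes only in rows, so rows that repeat a pose let the fingers close. It gives the time, the measured TCP pose, the force and the opening at its end, in the units of the state.
- observe(): the state, without advancing time (a new reading comes with each control period).
- eyes.get_image(name): name is "scene" or "top"; returns (picture, depth): 420x560x3 uint8, red, green, blue; 420x560 float32, m along the optical axis (not along the pixel's ray), 0 where there is no reading.
- eyes.camera_params(name): a dict with "intrinsics" (3x3 intrinsics, pixels), "position" and "attitude" of the camera in the world. Camera axes: x right, y down, z forward; pixel columns grow to the right and rows downward; lengths in m; the calibration is good to about 2 mm. A picture is of the moment at which its call begins. camera_params takes no time and is no camera call.
- arm.sign_off(): hands the job in, once; it reports no verdict.
The state is a dict: "clock": time; "joints": joint angles; "dq": joint speeds; "joint_efforts": joint torques, N m; "position": TCP position; "ee_rot": TCP orientation; "force": force on the tool from outside, world axes, zero at the start; "ft_torque": the same for the moment, N m; "width": opening from 0.0 (shut) to 1.0 (fully open).
Only numpy, scipy, OpenCV 4.12 (cv2) and the standard library are available. Lean on these libraries where they do the work, as an engineer would, in place of code of your own. Each camera call takes 0.05 s, during which the arm holds its last target.

### The job

Make up the box lid panel in the white gluing jig: lay every wooden strip flat in the jig, edge to edge along the fence, and lay the straightedge from the sheath flat across the strips' near ends, flush against all of them with the strips pushed home against the end stop. Only then, with the straightedge left lying flush there, push the sliding jaw up so that the strips are tight together between fence and jaw, and finally slide the straightedge fully home in its sheath again. Leave the finished box and the glue bottle where they stand.

Things in the scene. Friction and masses are not known exactly. Their poses are not given: they have to be found in the camera images.
- jig: edge-gluing jig fixed to the bench: white board 250 (x) x 280 (y) x 12 mm, origin at the centre of its underside; its x points away from the robot, y to the robot's left (turned up to 0.2 rad). Strips lie on the board (z = 12 mm) lengthwise along x, fence on their left, end stop at their far ends, sliding jaw on their right. The board is bare on the robot's side, for the straightedge
- fence_face (a point): middle of the fence's inner face where it meets the board: jig (0, 115, 12) mm, axes as the jig's. The fence is a wooden bar along the whole left edge, its top 34 mm above the bench
- stop_face (a point): middle of the end stop's inner face where it meets the board: jig (105, 34, 12) mm, axes as the jig's. The stop is a wooden bar 160 mm long, from jig y = -46 to +114 mm, its top 28 mm above the bench. A strip home against it has its centre at jig x = +25 mm
- ends_line (a point): point on the board, jig (-55, 59, 12) mm, axes as the jig's: the near ends of strips pushed home lie in the line through it along jig y. The straightedge lying flush has its long side along that line, its centre line at jig x = -73 mm; its own length must lie along jig y, spanning every strip, clear of the fence
- jaw (a joint): slide of the jig's jaw, m: 0 = fully open (jaw's pressing face at jig y = -75 mm), grows as the jaw moves towards the fence along the jig's +y, up to 0.15. Friction of about 4 N; it stays where it is left. With four strips tight it reads about 0.078, with three 0.106.
- jaw_knob (a point): middle of the upright black knob on the jaw, 28 mm in diameter at the top (26 mm to a gripper) and 34 mm tall (its top is 16 mm above this point, 68 mm above the bench; its foot stands on the jaw's top, 34 mm above the bench). The jaw is a dark wooden bar 120 (x) x 24 (y) x 22 mm under the knob, centred on jig x = +20 mm.
- jaw_face (a point): centre of the jaw's pressing face (towards the fence), 22 mm above the bench, 12 mm from the knob's axis; axes as the jig's
- strip_a: dark brown strip for the lid panel, 160 x 28 x 14 mm (along its own x, y, z), lying flat on the bench to the left; origin at its centre. One of the four strips may be absent.
- strip_b: red-brown strip for the lid panel, 160 x 28 x 14 mm (along its own x, y, z), lying flat on the bench to the left; origin at its centre. One of the four strips may be absent.
- strip_c: dark brown strip for the lid panel, 160 x 28 x 14 mm (along its own x, y, z), lying flat on the bench to the left; origin at its centre. One of the four strips may be absent.
- strip_d: red-brown strip for the lid panel, 160 x 28 x 14 mm (along its own x, y, z), lying flat on the bench to the left; origin at its centre. One of the four strips may be absent.
- straightedge: straightedge: flat aluminium bar 160 x 36 x 10 mm (along its own x, y, z) with a red grip rail 70 (x) x 14 (y) x 32 mm upright along the middle of its top (rail top 42 mm above its underside); origin at the centre of its underside. Both long edges are true. Mass about 0.18 kg. It starts fully home in the sheath.
- sheath: wooden sheath of the straightedge, fixed to the bench on the right, origin at the centre of its underside, x along it, away from the robot. Open mouth at the -x end, stop at the +x end. Floor 3 mm thick; inside 39 mm wide and 12.5 mm high. Lips (top 20 mm above the bench) cover the bar's edges, leaving a 28 mm slot along the middle, in which the grip rail runs
- sheath_mouth (a point): middle of the sheath's mouth at floor level: sheath (-60, 0, 3) mm, axes as the sheath's. A flared lead-in reaches 22 mm farther out. The bar goes in and out along sheath x only
- sheath_stop (a point): middle of the stop's inner face at floor level: sheath (60, 0, 3) mm. Fully home, the bar's end meets it: the straightedge's origin is then at sheath (-20, 0, 3) mm and 40 mm of bar stand out of the mouth
- finished_box: finished dark box with pale inlay, 110 x 160 x 104 mm, to the left beyond the strips; leave alone; origin at the centre of its underside
- glue_bottle: white glue bottle, 56 mm in diameter, 150 mm tall, beyond the jig; leave alone; origin at the centre of its underside
There are look-alikes about, which are no part of the job. Leave any blue or turquoise look-alike of the straightedge alone.

How it is judged:
By the outcome, as a careful person would: the job done as asked, in the order asked, and still so for the second after the job is handed in, with the robot touching nothing.
Of strip_a, strip_b, strip_c, strip_d only 3 to 4 are there at a start; the rules pass over those that are not, and their reading is None.
At some moment in a run one of strip_a, strip_b, strip_c, strip_d may be knocked a few centimetres aside while the robot is not near it.
Once in a run the grip may slacken for a moment while it holds something.
It also fails if it takes over 210 s, if anything falls off the work surface, if the arm or the gripper's body presses on something with over 40 N, if the wrist force passes 120 N, or if a joint passes its speed limit or range.

## Working session

There is one attempt and no reset: what is moved stays moved. The work goes in short steps, Python scripts to look and compute and a tool call to move; the robot and the scene stay as the last step left them, time stands still between calls to the robot, and variables do not carry over. Pictures are saved under pics/ and viewed, and the job is handed in when it is done.

Besides the shell and the picture viewer there is one more tool, called in YAML: its name, and indented under it one key for each argument. step_arm: Moves the arm, as the interface text tells. Its arguments: {"type":"object","properties":{"series":{"type":"array"},"squeeze":{"type":"number"}},"required":["series"]}

```bash
ls; mkdir -p pics; python3 - <<'E'
from cell import observe, eyes, arm
import cv2
s=observe(); print(s)
for n in("scene","top"):
    p,d=eyes.get_image(n); cv2.imwrite(f"pics/{n}0.png",p[:,:,::-1]); print(n,eyes.camera_params(n), d.min(), d.max())
E
```

```text
pics
{'clock': 0.0, 'joints': array([ 1.02942436,  0.43521791,  0.02496442,  1.57409487, -0.0115811 ,
        1.13401102, -0.07506696]), 'dq': array([4.29422030e-04, 8.40999713e-04, 2.67439102e-06, 2.17747953e-04,
       7.91287239e-04, 1.06047192e-03, 6.16149795e-04]), 'joint_efforts': array([-2.31643471e-04, -6.67853236e+01,  9.84905362e-01, -3.14461327e+01,
       -6.04771357e-02,  4.31068288e-02,  1.53213959e-04]), 'position': array([ 0.26525621, -0.56537332,  0.23994889]), 'ee_rot': array([-3.06482916e+00, -6.83345881e-01,  7.80217151e-04]), 'force': array([ 0.05445581, -0.04242597, -0.33548177]), 'ft_torque': array([-0.02156926, -0.00842598,  0.01624047]), 'width': 1.001379960236487}
scene {'intrinsics': array([[413.12921408,   0.        , 283.94811699],
       [  0.        , 413.12921408, 214.40903879],
       [  0.        ,   0.        ,   1.        ]]), 'position': array([ 1.08317763, -0.01700375,  0.90039168]), 'attitude': array([-1.96586366, -1.79968772,  0.55213752])} 0.0 2.9417398
top {'intrinsics': array([[483.01565808,   0.        , 277.13203739],
       [  0.        , 483.01565808, 213.48762106],
       [  0.        ,   0.        ,   1.        ]]), 'position': array([0.35677383, 0.02690724, 1.53739167]), 'attitude': array([-2.16708319,  2.15990679, -0.09279429])} 0.0 2.4474332
```

View pics/scene0.png

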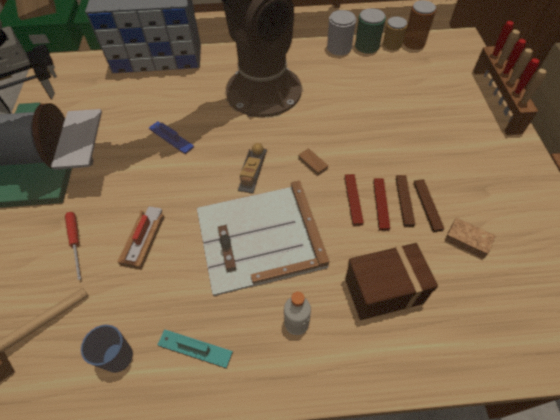

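View pics/top0.png

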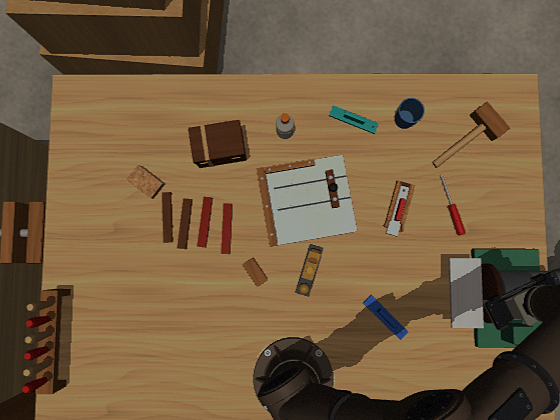

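All four strips are there: in the top view, dark strips at u=167 and 185, red strips at u=204 and 227. The jig is near (307,200). The sheath, with the aluminium bar and red rail, is at (398,208). The blue bar (385,316) and the turquoise one (353,119) are look-alikes. Next I'll check an enlarged crop.

```bash
cat > h.py <<'E'
from cell import observe, eyes, arm
import cv2, numpy as np
from scipy.spatial.transform import Rotation as R
def cap(n,save=None):
    p,d=eyes.get_image(n)
    if save: cv2.imwrite("pics/"+save,p[:,:,::-1])
    return p,d
def ray(n,uv,z):
    c=eyes.camera_params(n);K=c["intrinsics"];uv=np.atleast_2d(np.asarray(uv,float))
    v=np.c_[uv,np.ones(len(uv))]@np.linalg.inv(K).T@R.from_rotvec(c["attitude"]).as_matrix().T
    o=c["position"]; return o+v*((z-o[2])/v[:,2:3])
def proj(n,X):
    c=eyes.camera_params(n);K=c["intrinsics"]
    q=(np.atleast_2d(X)-c["position"])@R.from_rotvec(c["attitude"]).as_matrix()
    q=q@K.T; return q[:,:2]/q[:,2:]
def yaw(s):  # direction of tool y, deg mod 180
    y=R.from_rotvec(s["ee_rot"]).as_matrix()[:,1]; return np.degrees(np.arctan2(y[1],y[0]))%180
def crop(p,x0,y0,x1,y1,k,name):
    cv2.imwrite("pics/"+name,cv2.resize(p[y0:y1,x0:x1,::-1],None,fx=k,fy=k,interpolation=cv2.INTER_NEAREST))
E
python3 - <<'E'
from h import *
p=cv2.imread("pics/top0.png")[:,:,::-1]
crop(p,140,140,420,270,2.8,"c0.png")
crop(p,370,170,430,250,7,"c1.png")
print(yaw(observe()))
for uv in [(398,208),(307,200),(204,220)]: print(uv,ray("top",uv,0.012))
E
```

```text
115.13952676971155
(398, 208) [[ 0.52797474 -0.33397167  0.012     ]]
(307, 200) [[ 0.55286599 -0.0460794   0.012     ]]
(204, 220) [[0.48810899 0.28099648 0.012     ]]
```

View pics/c0.png

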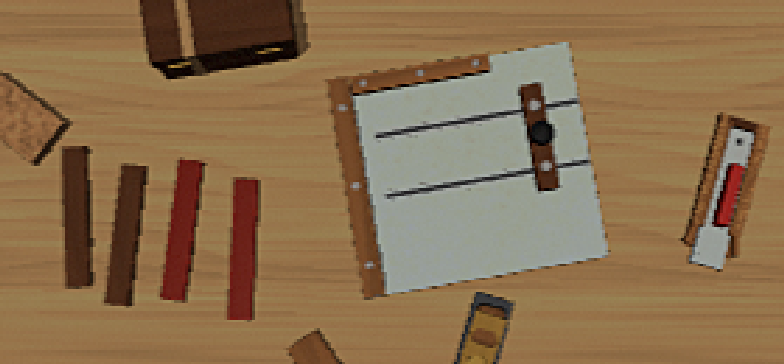

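View pics/c1.png

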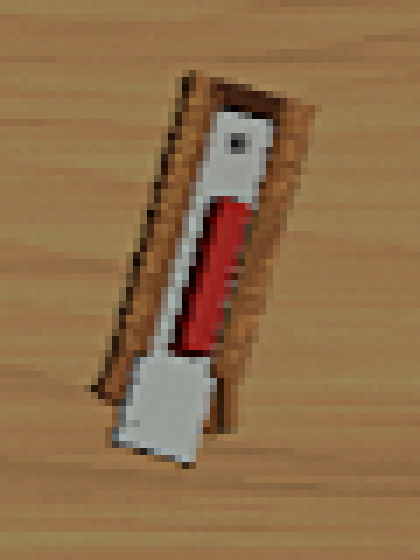

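The crop shows an aluminium bar with a red rail in the wooden sheath, mouth towards the robot. That is the straightedge meant. Now I'll measure everything.

```bash
cat > meas.py <<'E'
from h import *
def strips(p,d=None,z=0.014,n="top",roi=None):
    hsv=cv2.cvtColor(p,cv2.COLOR_RGB2HSV).astype(int); H,S,V=hsv[...,0],hsv[...,1],hsv[...,2]
    red=((H<6)|(H>172))&(S>140)&(V>50)
    brn=(V<100)&(S>90)&((H<20)|(H>172))&~red
    out=[]
    for nm,m in(("red",red),("brn",brn)):
        m=m.astype(np.uint8)
        if roi is not None:
            k=np.zeros_like(m); k[roi[1]:roi[3],roi[0]:roi[2]]=1; m&=k
        cs,_=cv2.findContours(m*255,cv2.RETR_EXTERNAL,cv2.CHAIN_APPROX_NONE)
        for c in cs:
            if cv2.contourArea(c)<150: continue
            w=ray(n,c[:,0,:],z)[:,:2]
            r=cv2.minAreaRect((w*1000).astype(np.float32))
            (cx,cy),(a,b),th=r
            if a<b: a,b=b,a; th+=90
            out.append((nm,round(cx,1),round(cy,1),round(a),round(b),round((th+90)%180-90,1)))
    return out
E
python3 - <<'E'
from meas import *
p=cv2.imread("pics/top0.png")[:,:,::-1].copy()
for s in strips(p,roi=(150,180,245,265)): print(s)
q=cv2.imread("pics/scene0.png")[:,:,::-1].copy()
for s in strips(q,n="scene",roi=(335,165,450,235)): print("scene",s)
# red rail
hsv=cv2.cvtColor(p,cv2.COLOR_RGB2HSV).astype(int)
print([s for s in strips(p,z=0.045,roi=(380,180,415,240))])
# board
g=p.astype(int); m=((g.min(2)>110)&(g.max(2)-g.min(2)<40)).astype(np.uint8)
k=np.zeros_like(m);k[150:250,255:360]=1;m&=k
m=cv2.morphologyEx(m,cv2.MORPH_CLOSE,np.ones((3,3)))
cs,_=cv2.findContours(m,cv2.RETR_EXTERNAL,cv2.CHAIN_APPROX_NONE);c=max(cs,key=cv2.contourArea)[:,0,:]
w=ray("top",c,0.012)[:,:2]*1000
np.save("bd.npy",w)
print(cv2.minAreaRect(w.astype(np.float32)))
o=p[:,:,::-1].copy(); 
for u,v in c:o[v,u]=(0,0,255)
cv2.imwrite("pics/b.png",cv2.resize(o[140:255,250:365],None,fx=5,fy=5,interpolation=0))
# sheath bar white
k=np.zeros_like(m);k[180:242,380:415]=1
m=((g.min(2)>110)&(g.max(2)-g.min(2)<40)).astype(np.uint8)&k
cs,_=cv2.findContours(m,cv2.RETR_EXTERNAL,cv2.CHAIN_APPROX_NONE)
for c in cs:
  if len(c)>15: print("bar",cv2.minAreaRect((ray("top",c[:,0],0.013)[:,:2]*1000).astype(np.float32)))
E
```

```text
('red', 461.5, 209.3, 156, 27, -1.8)
('red', 483.4, 279.1, 158, 27, -6.5)
('brn', 477.6, 342.6, 160, 32, -5.8)
('brn', 497.7, 398.7, 160, 32, 1.6)
scene ('red', 478.6, 208.8, 122, 22, -2.7)
scene ('red', 485.4, 278.7, 156, 24, -5.9)
scene ('brn', 503.3, 397.0, 161, 31, 3.2)
scene ('brn', 483.0, 340.7, 161, 29, -5.1)
[]
((555.7540893554688, -55.63653564453125), (249.12472534179688, 255.57513427734375), 10.06355094909668)
bar ((521.5943603515625, -333.54266357421875), (34.84174346923828, 158.82435607910156), 75.0369873046875)
```

View pics/b.png

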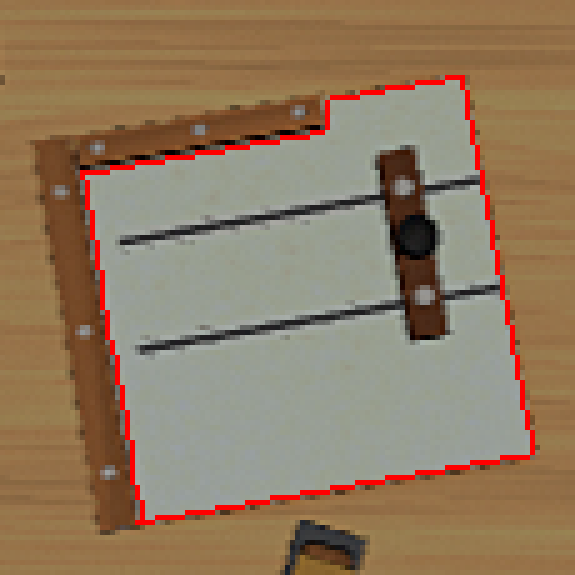

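```bash
python3 - <<'E'
from meas import *
w=np.load("bd.npy")
th=np.radians(10.06)
o=np.array([553.6,-43.3])
for it in range(2):
    Rm=np.array([[np.cos(th),-np.sin(th)],[np.sin(th),np.cos(th)]])
    j=(w-o)@Rm
    def f(sel,ax):
        a=j[sel]; c=np.polyfit(a[:,1-ax],a[:,ax],1); return np.degrees(np.arctan(c[0])),c[1],np.median(a[:,ax])
    F=f((abs(j[:,1]-115)<6)&(abs(j[:,0])<90),1);S=f((abs(j[:,0]-105)<6)&(j[:,1]>-35)&(j[:,1]<105),0)
    N=f((abs(j[:,0]+125)<6)&(abs(j[:,1]+10)<110),0);Rr=f((abs(j[:,1]+140)<6)&(abs(j[:,0])<110),1)
    FF=f((abs(j[:,0]-125)<6)&(j[:,1]<-60)&(j[:,1]>-130),0)
    print("fence",F,"stop",S,"near",N,"right",Rr,"far",FF)
    dth=(F[0]-S[0]-N[0]+Rr[0])/4; print(dth)
    th+=np.radians(dth)
# depth check
p,d=cap("top")
from cell import eyes
c=eyes.camera_params("top")
def dz(u,v):
    return ray("top",(u,v),0)[0], c["position"][2]-d[v,u]
for uv in [(167,215),(227,230),(320,230),(300,180),(120,220),(395,225)]: print(uv,dz(*uv))
E
```

```text
fence (np.float64(0.10006799016921353), np.float64(111.52136195781848), np.float64(111.53359501134284)) stop (np.float64(-0.021836834240977213), np.float64(102.72579746914475), np.float64(102.6385456599051)) near (np.float64(-0.044280215842917636), np.float64(-123.03958374749755), np.float64(-122.9962937286241)) right (np.float64(0.016398162229575033), np.float64(-138.74254109680845), np.float64(-138.74842471092907)) far (np.float64(-0.268855188768481), np.float64(122.5243219457907), np.float64(122.9294911226277))
0.04564580062067085
fence (np.float64(0.054441595467183246), np.float64(111.5212423400516), np.float64(111.54188374410987)) stop (np.float64(0.02378485662742251), np.float64(102.72581314110614), np.float64(102.66267816496259)) near (np.float64(0.0013565865678237495), np.float64(-123.03954852458972), np.float64(-123.06767944637474)) right (np.float64(-0.02923834330172128), np.float64(-138.74255341375132), np.float64(-138.74229725576498)) far (np.float64(-0.223301584660779), np.float64(122.5237499104854), np.float64(122.85773770971895))
1.5452242553926597e-05
(167, 215) (array([0.50490771, 0.40227571, 0.        ]), np.float64(0.0030368655507126974))
(227, 230) (array([0.45730549, 0.20878423, 0.        ]), np.float64(0.011892208415702932))
(320, 230) (array([ 0.45822411, -0.08781071,  0.        ]), np.float64(0.015258440334037893))
(300, 180) (array([ 0.61925005, -0.02427464,  0.        ]), np.float64(-0.0065250307734450175))
(120, 220) (array([0.48838359, 0.55318223, 0.        ]), np.float64(-0.008522978466316111))
(395, 225) (array([ 0.47489094, -0.32616689,  0.        ]), np.float64(0.017639288264946096))
```

```bash
python3 - <<'E'
from meas import *
for n,roi in(("top",(380,180,415,240)),("scene",(120,200,165,270))):
    p=cv2.imread(f"pics/{n}0.png")[:,:,::-1].copy()
    hsv=cv2.cvtColor(p,cv2.COLOR_RGB2HSV).astype(int); H,S,V=hsv[...,0],hsv[...,1],hsv[...,2]
    m=(((H<6)|(H>172))&(S>140)&(V>(110 if n=="top" else 60))).astype(np.uint8)
    k=np.zeros_like(m); k[roi[1]:roi[3],roi[0]:roi[2]]=1; m&=k
    cs,_=cv2.findContours(m,cv2.RETR_EXTERNAL,cv2.CHAIN_APPROX_NONE)
    for c in cs:
        if len(c)>12: print(n,cv2.minAreaRect((ray(n,c[:,0],0.045)[:,:2]*1000).astype(np.float32)))
    crop(p,roi[0],roi[1],roi[2],roi[3],8,f"r_{n}.png")
E
```

```text
top ((521.6524047851562, -334.63372802734375), (13.126129150390625, 67.5685806274414), 73.51519775390625)
scene ((522.7403564453125, -331.82550048828125), (13.317329406738281, 67.52975463867188), 72.12144470214844)
```

View pics/r_scene.png

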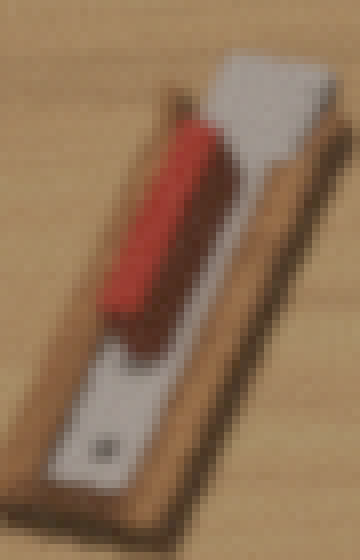

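Measured so far:

| Thing | Position (mm) | Yaw |
|---|---|---|
| Jig | (554, -44) | 10.1° |
| Straightedge | (522, -334) | about -15.5° |
| Strips, first pick | right red (461, 209) | -2° |

I'll go to the first strip.

step_arm:
  series:
    - [[0.05, 0.05, 0.2, -0.05, -7], [0.05, 0.1, 0.4, -0.1, -14], [0.05, 0.15, 0.6, -0.1, -20], [0.05, 0.196, 0.774, -0.1, -27], [0.05, 0.196, 0.774, -0.1, -27], [0.05, 0.196, 0.774, -0.1, -27], [0.05, 0.196, 0.774, -0.1, -27], [0.05, 0.196, 0.774, -0.1, -27], [0.05, 0.196, 0.774, -0.1, -27], [0.05, 0.196, 0.774, -0.1, -27], [0.05, 0.196, 0.774, -0.1, -27], [0.05, 0.196, 0.774, -0.1, -27], [0.05, 0.196, 0.774, -0.1, -27], [0.05, 0.196, 0.774, -0.1, -27], [0.05, 0.196, 0.774, -0.1, -27], [0.05, 0.196, 0.774, -0.1, -27], [0.05, 0.196, 0.774, -0.1, -27], [0.05, 0.196, 0.774, -0.1, -27], [0.05, 0.196, 0.774, -0.1, -27], [0.05, 0.196, 0.774, -0.1, -27]]
  squeeze: 15

```text
clock: 1.82
position: [0.4616, 0.2152, 0.1398]
ee_rot: [-3.137, 0.043, -0.001]
force: [0.5, 0.3, 0.0]
width: 0.543
```

step_arm:
  series:
    - [[0.05, 0, -0.006, -0.04, 0], [0.05, 0, -0.006, -0.08, 0], [0.05, 0, -0.006, -0.11, 0], [0.05, 0, -0.006, -0.121, 0], [0.05, 0, -0.006, -0.121, 0], [0.0, 0, -0.006, -0.121, 0], [0.0, 0, -0.006, -0.121, 0], [0.0, 0, -0.006, -0.121, 0], [0.0, 0, -0.006, -0.121, 0], [0.0, 0, -0.006, -0.121, 0], [0.0, 0, -0.006, -0.121, 0]]
  squeeze: 20

```text
clock: 2.73
position: [0.4626, 0.2096, 0.0203]
ee_rot: [-3.135, 0.043, -0.005]
force: [-1.0, -0.9, 9.3]
width: 0.304
```

```bash
cat > place.py <<'E'
# jig helper
from h import *
TH=np.radians(10.1); O=np.array([0.5538,-0.0441])
def J(x,y): return O+np.array([x*np.cos(TH)-y*np.sin(TH), x*np.sin(TH)+y*np.cos(TH)])/1000
def toJ(p): 
    d=(np.asarray(p)[:2]-O)*1000; return np.array([d[0]*np.cos(TH)+d[1]*np.sin(TH), -d[0]*np.sin(TH)+d[1]*np.cos(TH)])
def go(xy,z=None,yw=None):
    s=observe(); 
    out=list(np.round(np.asarray(xy)-s["position"][:2],4))
    if z is not None: out.append(round(z-s["position"][2],4))
    if yw is not None: out.append(round((yw-yaw(s)+90)%180-90,1))
    print("pos",s["position"].round(4),"yaw",round(yaw(s),1),"jig",toJ(s["position"]).round(1),"w",round(s["width"]*91.8,1),"F",s["force"].round(1),"t",round(s["clock"],1),"-> shift",[float(v) for v in out])
E
python3 - <<'E'
from place import *
print(strips(cap("top","t1.png")[0],roi=(150,180,245,265))) if 0 else cap("scene","s1.png")
go(J(22,78),0.05,100.1)
E
```

```text
pos [0.4627 0.2096 0.0203] yaw 88.4 jig [-45.2 265.7] w 27.5 F [-0.5 -0.4  9.2] t 2.8 -> shift [0.0991, -0.173, 0.0297, 11.7]
```

View pics/s1.png

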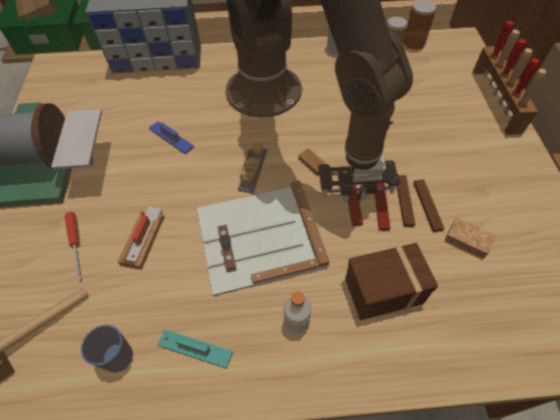

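Strip held: width 27.5 mm. Carry it to the jig, keeping about 25 mm off the fence for the finger.

step_arm:
  series:
    - [[0.0, 0, 0, 0.035, 0], [0.0, 0, 0, 0.07, 0], [0.0, 0.02, -0.035, 0.07, 3], [0.0, 0.04, -0.07, 0.07, 6], [0.0, 0.06, -0.105, 0.07, 9], [0.0, 0.08, -0.14, 0.07, 11.7], [0.0, 0.0978, -0.1773, 0.07, 11.7], [0.0, 0.0978, -0.1773, 0.07, 11.7], [0.0, 0.0978, -0.1773, 0.07, 11.7], [0.0, 0.0978, -0.1773, 0.07, 11.7]]

```text
clock: 3.62
position: [0.5602, 0.0325, 0.0907]
ee_rot: [-3.123, -0.275, -0.004]
force: [-0.8, 1.0, -1.0]
width: 0.303
```

```bash
python3 - <<'E'
from place import *
p,_=cap("scene"); crop(p,180,120,450,300,2.9,"s2.png")
go(J(20,74),0.034,100.1)
E
```

```text
pos [0.56   0.0335 0.0907] yaw 100.2 jig [19.7 75.3] w 28.1 F [-0.   0.4 -1.3] t 3.7 -> shift [0.0005, -0.0013, -0.0567, -0.1]
```

View pics/s2.png

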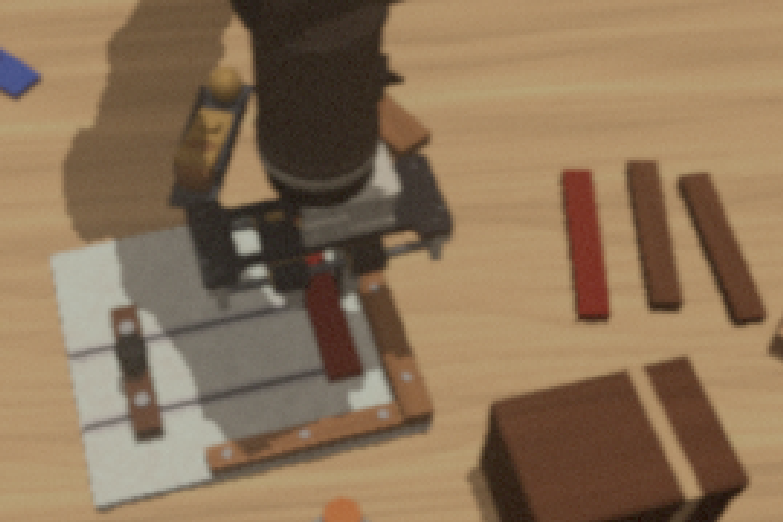

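step_arm:
  series:
    - [[0.0, 0.0005, -0.001, -0.03, 0], [0.0, 0.0005, -0.001, -0.05, 0], [0.0, 0.0005, -0.001, -0.0575, 0], [0.0, 0.0005, -0.001, -0.0575, 0], [0.0, 0.0005, -0.001, -0.0575, 0], [0.036, 0.0005, -0.001, -0.0575, 0], [0.036, 0.0005, -0.001, -0.0575, 0], [0.036, 0.0005, -0.001, -0.0575, 0], [0.036, 0.0005, -0.001, -0.0575, 0], [0.036, 0.0005, -0.001, -0.02, 0], [0.036, 0.0005, -0.001, -0.015, 0]]

```text
clock: 4.58
position: [0.5623, 0.033, 0.0794]
ee_rot: [-3.122, -0.279, -0.01]
force: [1.8, 0.2, 0.3]
width: 0.391
```

```bash
python3 - <<'E'
from place import *
go(J(23,29),0.034,100.1)
go(J(23,68),0.034,100.1)
E
```

```text
pos [0.5623 0.033  0.0794] yaw 100.2 jig [21.9 74.4] w 35.9 F [1.8 0.2 0.3] t 4.6 -> shift [0.009, -0.0446, -0.0454, -0.1]
pos [0.5623 0.033  0.0794] yaw 100.2 jig [21.9 74.4] w 35.9 F [1.8 0.2 0.3] t 4.6 -> shift [0.0022, -0.0062, -0.0454, -0.1]
```

step_arm:
  series:
    - [[0.0, 0.005, -0.022, 0, 0], [0.0, 0.009, -0.046, 0, 0], [0.0, 0.009, -0.046, 0, 0], [0.0, 0.009, -0.046, 0, 0], [0.0, 0.009, -0.046, -0.03, 0], [0.0, 0.009, -0.046, -0.046, 0], [0.0, 0.009, -0.046, -0.046, 0], [0.0, 0.008, -0.038, -0.046, 0], [0.0, 0.0065, -0.03, -0.046, 0], [0.0, 0.005, -0.022, -0.046, 0], [0.0, 0.0035, -0.014, -0.046, 0], [0.0, 0.0028, -0.01, -0.046, 0], [0.0, 0.0028, -0.01, -0.046, 0]]

```text
clock: 5.67
position: [0.5655, 0.0248, 0.0343]
ee_rot: [-3.121, -0.282, -0.013]
force: [-0.5, 0.4, 0.2]
width: 0.008
```

```bash
python3 - <<'E'
from place import *
p,_=cap("scene"); crop(p,180,150,340,300,4,"s3.png")
go(J(23,68),0.034,100.1)
E
```

```text
pos [0.5654 0.024  0.034 ] yaw 100.3 jig [23.3 65. ] w 0.7 F [ 0.4  0.  -0.2] t 5.7 -> shift [-0.0009, 0.0029, 0.0, -0.2]
```

View pics/s3.png

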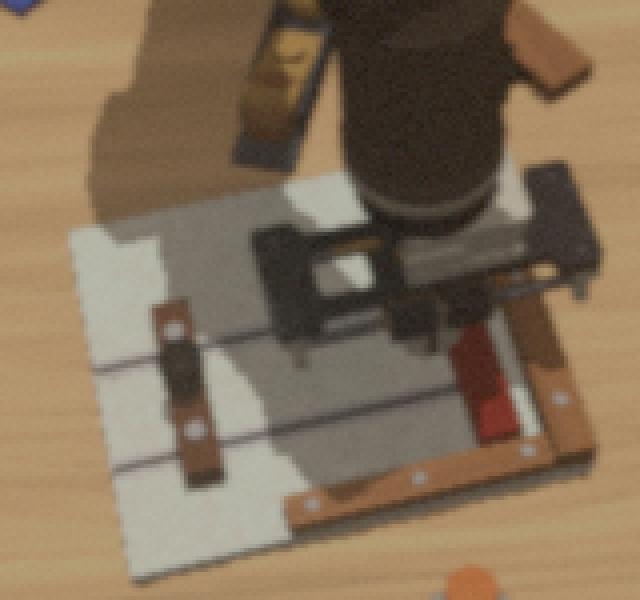

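Still a few mm of white between the strip and the fence. I'll push on gently.

step_arm:
  series:
    - [[0.0, -0.0008, 0.003, 0, 0], [0.0, -0.0012, 0.006, 0, 0], [0.0, -0.0012, 0.006, 0, 0], [0.0, -0.0015, 0.008, 0, 0], [0.0, -0.0015, 0.008, 0, 0]]

```text
clock: 6.13
position: [0.5638, 0.0321, 0.0339]
ee_rot: [-3.122, -0.281, -0.012]
force: [-0.3, -0.3, 0.8]
width: 0.003
```

```bash
python3 - <<'E'
from place import *
p,_=cap("scene"); crop(p,180,150,340,300,4,"s4.png")
go(J(23,68),0.034,100.1)
E
```

```text
pos [0.5638 0.032  0.0339] yaw 100.3 jig [23.2 73.2] w 0.1 F [-0.3 -1.1  0.1] t 6.2 -> shift [0.0007, -0.0051, 0.0001, -0.2]
```

View pics/s4.png

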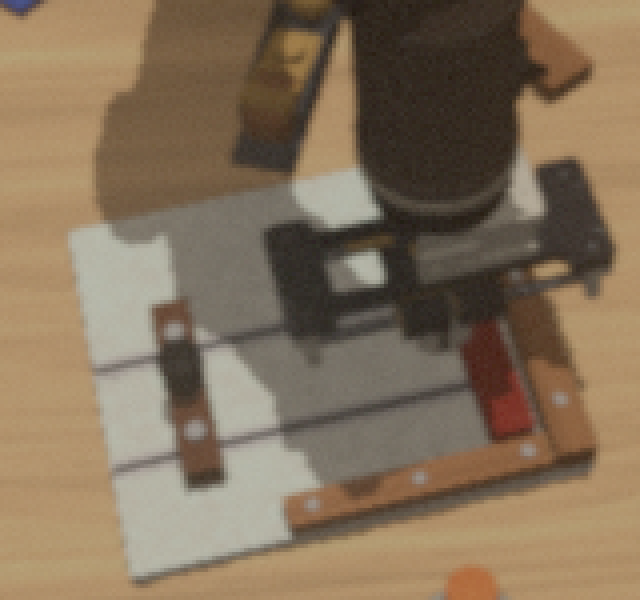

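step_arm:
  series:
    - [[0.0, -0.0004, 0.002, 0, 0], [0.0, -0.0008, 0.004, 0, 0], [0.0, -0.0008, 0.004, 0, 0], [0.0, -0.0011, 0.006, 0, 0], [0.0, -0.0011, 0.006, 0, 0]]

```text
clock: 6.6
position: [0.5626, 0.0377, 0.0339]
ee_rot: [-3.122, -0.28, -0.011]
force: [0.4, -2.0, 0.3]
width: 0.006
```

```bash
python3 - <<'E'
from place import *
go(J(23,68),0.034,100.1)
E
```

```text
pos [0.5626 0.0377 0.0339] yaw 100.3 jig [23. 79.] w 0.5 F [ 0.4 -2.   0.3] t 6.6 -> shift [0.0019, -0.0108, 0.0001, -0.2]
```

step_arm:
  series:
    - [[0.0, -0.0004, 0.002, 0, 0], [0.0, -0.0008, 0.004, 0, 0], [0.0, -0.0008, 0.004, 0, 0]]

```text
clock: 6.85
position: [0.5625, 0.0382, 0.0339]
ee_rot: [-3.126, -0.276, -0.012]
force: [3.3, -11.4, 1.3]
width: 0.005
```

```bash
python3 - <<'E'
from place import *
p,_=cap("scene"); crop(p,180,150,340,300,4,"s5.png")
go(J(23,68),0.034,100.1)
E
```

```text
pos [0.5625 0.0383 0.0339] yaw 100.1 jig [23.  79.6] w 0.3 F [  3.5 -11.2   1.3] t 6.9 -> shift [0.002, -0.0114, 0.0001, -0.0]
```

View pics/s5.png

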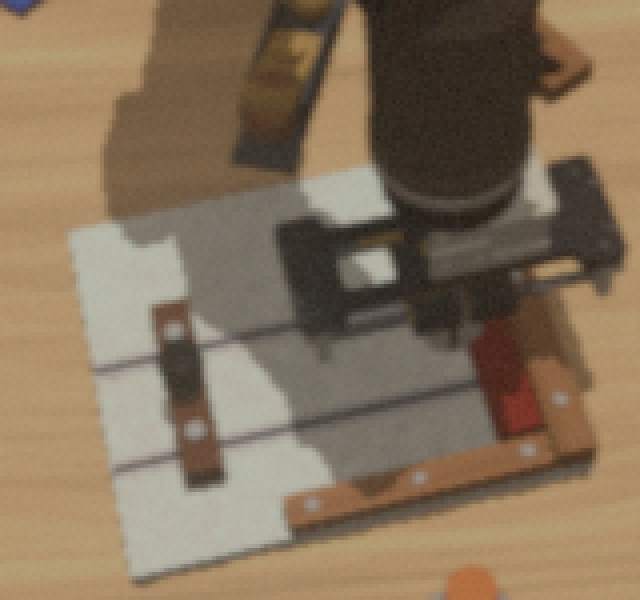

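The strip is flush along the fence (11 N on contact), and the visible gap is closed. Back off and go for the second red strip.

step_arm:
  series:
    - [[0.0, 0.001, -0.006, 0, 0], [0.0, 0.001, -0.006, 0.04, 0], [0.0, 0.0, 0.0, 0.08, 0], [0.048, -0.02, 0.06, 0.08, -5], [0.048, -0.04, 0.12, 0.08, -10], [0.048, -0.06, 0.18, 0.08, -15], [0.048, -0.078, 0.24, 0.08, -16], [0.048, -0.078, 0.24, 0.08, -16], [0.048, -0.078, 0.24, 0.08, -16], [0.048, -0.078, 0.24, 0.08, -16]]

```text
clock: 7.73
position: [0.48, 0.2886, 0.1145]
ee_rot: [-3.13, 0.143, -0.01]
force: [-0.8, 0.4, 1.2]
width: 0.464
```

```bash
python3 - <<'E'
from place import *
from meas import strips
p,_=cap("scene","s6.png"); 
for s in strips(p,n="scene",roi=(335,165,450,235)): print("scene",s)
p,_=cap("top","t6.png")
for s in strips(p,roi=(150,180,245,265)): print("top",s)
go((0.484,0.279),0.022,83.8)
E
```

```text
scene ('brn', 515.3, 274.9, 108, 32, -6.5)
scene ('brn', 503.5, 396.6, 160, 29, 3.5)
scene ('brn', 470.7, 342.0, 185, 33, -5.3)
top ('brn', 383.8, 237.4, 138, 69, -89.8)
top ('brn', 502.0, 292.0, 283, 213, -79.2)
pos [0.4829 0.2813 0.1139] yaw 84.4 jig [-12.7 332.8] w 46.9 F [ 0.3 -0.9 -0. ] t 7.8 -> shift [0.0011, -0.0023, -0.0919, -0.6]
```

View pics/t6.png

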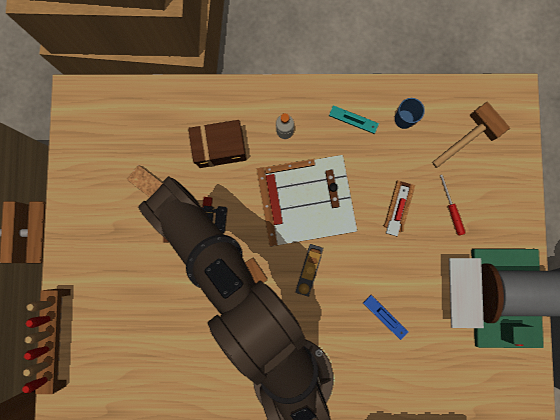

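Strip 1 lies along the fence (around (275,200)) and the others are unmoved. Grasp the second.

step_arm:
  series:
    - [[0.048, 0.001, -0.002, -0.04, -0.6], [0.048, 0.001, -0.002, -0.075, -0.6], [0.048, 0.001, -0.002, -0.092, -0.6], [0.048, 0.001, -0.002, -0.092, -0.6], [0.0, 0.001, -0.002, -0.092, -0.6], [0.0, 0.001, -0.002, -0.092, -0.6], [0.0, 0.001, -0.002, -0.092, -0.6], [0.0, 0.001, -0.002, -0.092, -0.6], [0.0, 0.001, -0.002, -0.092, -0.6], [0.0, 0.001, -0.002, -0.055, -0.6], [0.0, 0.001, -0.002, -0.022, -0.6], [0.0, 0.001, -0.002, -0.022, -0.6]]

```text
clock: 8.83
position: [0.4868, 0.2816, 0.098]
ee_rot: [-3.128, 0.169, -0.023]
force: [1.0, 1.1, -1.1]
width: 0.299
```

```bash
python3 - <<'E'
from place import *
p,_=cap("scene"); crop(p,180,120,450,300,2.9,"s7.png")
go(J(20,52),0.09,100.1)
E
```

```text
pos [0.4861 0.2808 0.0957] yaw 83.8 jig [ -9.7 331.8] w 27.7 F [-0.8  0.1 -1.4] t 8.9 -> shift [0.0783, -0.2702, -0.0057, 16.3]
```

View pics/s7.png

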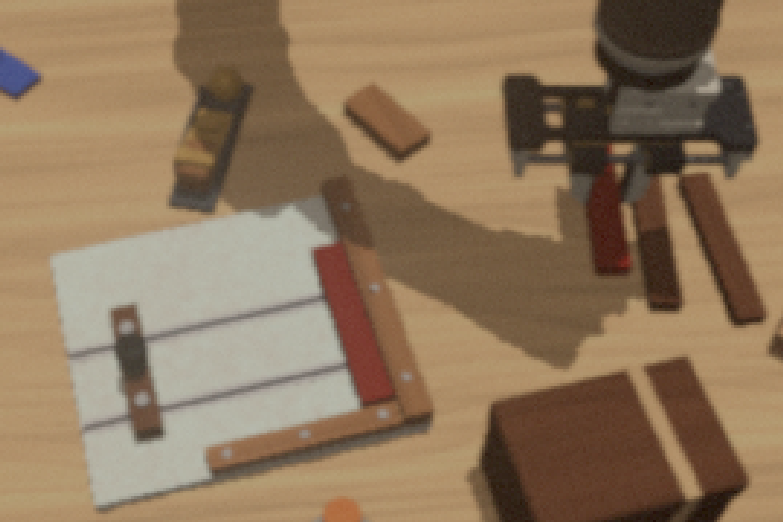

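step_arm:
  series:
    - [[0.0, 0.01, -0.035, 0, 2], [0.0, 0.02, -0.07, 0, 6], [0.0, 0.03, -0.105, 0, 10], [0.0, 0.04, -0.14, 0, 14], [0.0, 0.05, -0.175, 0, 16.3], [0.0, 0.06, -0.21, 0, 16.3], [0.0, 0.07, -0.245, 0, 16.3], [0.0, 0.0774, -0.2653, 0, 16.3], [0.0, 0.0774, -0.2653, 0, 16.3], [0.0, 0.0774, -0.2653, 0, 16.3]]

```text
clock: 9.72
position: [0.5633, 0.0137, 0.0951]
ee_rot: [-3.121, -0.271, -0.017]
force: [0.2, 0.5, -1.1]
width: 0.299
```

```bash
python3 - <<'E'
from place import *
go(J(20,57),0.035,100.1)
E
```

```text
pos [0.5633 0.0137 0.0951] yaw 99.9 jig [19.5 55.2] w 27.5 F [ 0.2  0.5 -1.1] t 9.7 -> shift [0.0002, 0.0018, -0.0601, 0.2]
```

step_arm:
  series:
    - [[0.0, 0, 0.001, -0.03, 0.2], [0.0, 0, 0.001, -0.05, 0.2], [0.0, 0, 0.001, -0.061, 0.2], [0.0, 0, 0.001, -0.061, 0.2], [0.036, 0, 0.001, -0.061, 0.2], [0.036, 0, 0.001, -0.061, 0.2], [0.036, 0, 0.001, -0.061, 0.2], [0.036, 0, 0.001, -0.03, 0.2], [0.036, 0.0, 0.001, -0.02, 0.2], [0.0, 0.007, -0.027, -0.02, 0.2], [0.0, 0.007, -0.027, -0.02, 0.2], [0.0, 0.007, -0.027, -0.05, 0.2], [0.0, 0.007, -0.027, -0.061, 0.2], [0.0, 0.007, -0.027, -0.061, 0.2], [0.0, 0.006, -0.02, -0.061, 0.2], [0.0, 0.005, -0.014, -0.061, 0.2], [0.0, 0.004, -0.008, -0.061, 0.2], [0.0, 0.0034, -0.0045, -0.061, 0.2], [0.0, 0.0034, -0.0045, -0.061, 0.2]]

```text
clock: 11.3
position: [0.5668, 0.0106, 0.0348]
ee_rot: [-3.12, -0.279, -0.018]
force: [-0.1, -1.2, -0.3]
width: 0.009
```

```bash
python3 - <<'E'
from place import *
p,_=cap("scene"); crop(p,180,150,340,300,4,"s8.png")
go(J(22,52),0.034,100.1)
E
```

```text
pos [0.5669 0.0101 0.0347] yaw 100.2 jig [22.4 51. ] w 0.0 F [-0.  -0.9 -0. ] t 11.3 -> shift [-0.0005, 0.0009, -0.0007, -0.1]
```

View pics/s8.png

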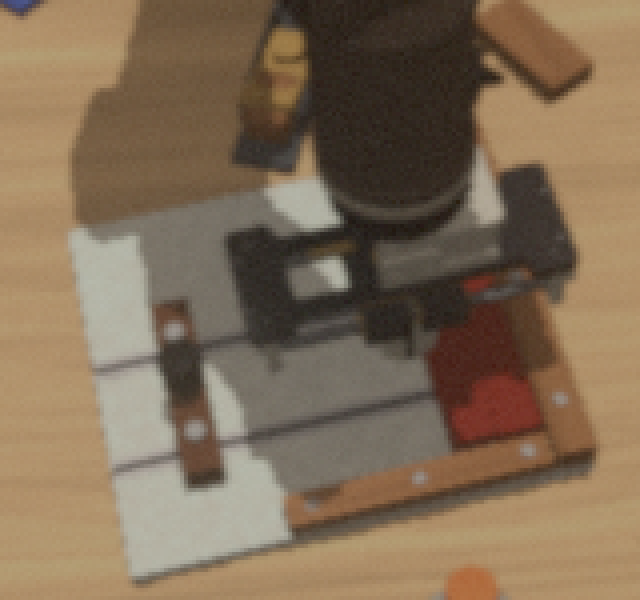

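step_arm:
  series:
    - [[0.0, -0.0003, 0.0015, 0, 0], [0.0, -0.0006, 0.003, 0, 0], [0.0, -0.0006, 0.003, 0, 0]]

```text
clock: 11.6
position: [0.5666, 0.0113, 0.0349]
ee_rot: [-3.122, -0.276, -0.019]
force: [-0.1, -5.5, 2.7]
width: 0.006
```

step_arm:
  series:
    - [[0.0, 0.001, -0.006, 0, 0], [0.0, 0.001, -0.006, 0.04, 0], [0.0, -0.001, 0.0, 0.08, 0], [0.046, -0.01, 0.04, 0.08, -5], [0.046, -0.02, 0.08, 0.08, -10], [0.046, -0.03, 0.12, 0.08, -15.7], [0.046, -0.04, 0.16, 0.08, -15.7], [0.046, -0.05, 0.2, 0.08, -15.7], [0.046, -0.06, 0.24, 0.08, -15.7], [0.046, -0.07, 0.28, 0.08, -15.7], [0.046, -0.08, 0.32, 0.08, -15.7], [0.046, -0.086, 0.329, 0.08, -15.7], [0.046, -0.086, 0.329, 0.08, -15.7], [0.046, -0.086, 0.329, 0.08, -15.7]]

```text
clock: 12.77
position: [0.4801, 0.3406, 0.1147]
ee_rot: [-3.133, 0.15, -0.02]
force: [-0.2, -0.9, -0.6]
width: 0.504
```

```bash
python3 - <<'E'
from place import *
from meas import strips
p,_=cap("scene","s9.png"); crop(p,180,120,450,300,2.9,"s9c.png")
for s in strips(p,n="scene",roi=(335,165,450,235)): print("scene",s)
go((0.479,0.342),0.022,84.5)
E
```

```text
scene ('brn', 483.1, 341.7, 161, 36, -5.3)
scene ('brn', 480.1, 398.2, 207, 45, -3.7)
pos [0.481  0.3391 0.1146] yaw 84.4 jig [ -4.5 390. ] w 45.7 F [-0.1 -0.  -0. ] t 12.8 -> shift [-0.002, 0.0029, -0.0926, 0.1]
```

View pics/s9c.png

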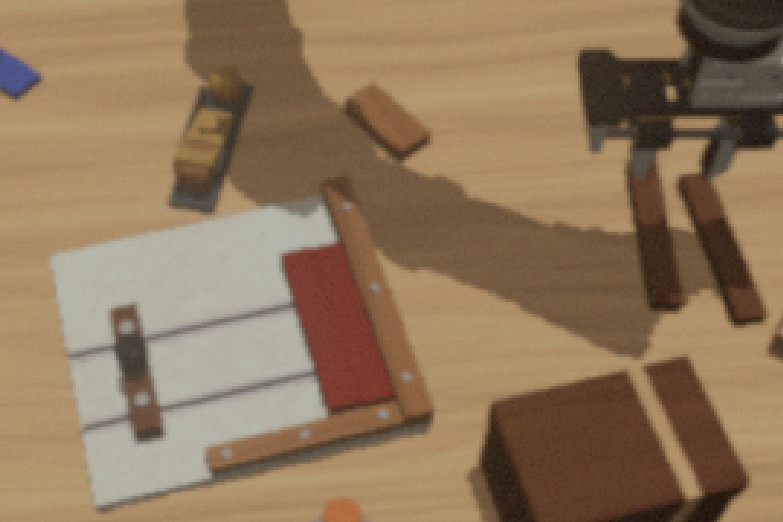

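step_arm:
  series:
    - [[0.046, -0.002, 0.003, -0.04, 0], [0.046, -0.002, 0.003, -0.075, 0], [0.046, -0.002, 0.003, -0.0925, 0], [0.046, -0.002, 0.003, -0.0925, 0], [0.0, -0.002, 0.003, -0.0925, 0], [0.0, -0.002, 0.003, -0.0925, 0], [0.0, -0.002, 0.003, -0.0925, 0], [0.0, -0.002, 0.003, -0.0925, 0], [0.0, -0.002, 0.003, -0.0925, 0], [0.0, -0.002, 0.003, -0.055, 0], [0.0, -0.002, 0.003, -0.022, 0], [0.0, -0.002, 0.003, -0.02, 0]]

```text
clock: 13.82
position: [0.4815, 0.3446, 0.1009]
ee_rot: [-3.127, 0.154, -0.031]
force: [0.9, 1.4, 0.3]
width: 0.3
```

```bash
python3 - <<'E'
from place import *
go(J(20,29),0.095,100.1)
E
```

```text
pos [0.4815 0.3446 0.1009] yaw 84.4 jig [ -3.  395.4] w 27.6 F [0.9 1.4 0.3] t 13.8 -> shift [0.0869, -0.3567, -0.0059, 15.7]
```

step_arm:
  series:
    - [[0.0, 0.01, -0.04, 0, 2], [0.0, 0.02, -0.08, 0, 6], [0.0, 0.03, -0.12, 0, 10], [0.0, 0.04, -0.16, 0, 14], [0.0, 0.05, -0.2, 0, 15.7], [0.0, 0.06, -0.24, 0, 15.7], [0.0, 0.07, -0.28, 0, 15.7], [0.0, 0.078, -0.32, 0, 15.7], [0.0, 0.0869, -0.3567, 0, 15.7], [0.0, 0.0869, -0.3567, 0, 15.7], [0.0, 0.0869, -0.3567, 0, 15.7], [0.0, 0.0869, -0.3567, -0.01, 15.7]]

```text
clock: 14.82
position: [0.5697, -0.0115, 0.0926]
ee_rot: [-3.116, -0.274, -0.034]
force: [0.1, 1.1, -0.2]
width: 0.298
```

```bash
python3 - <<'E'
from place import *
p,_=cap("scene"); crop(p,180,150,340,300,4,"s10.png")
go(J(20,29),0.035,100.1)
E
```

```text
pos [ 0.568  -0.0108  0.0897] yaw 100.2 jig [19.8 30.3] w 27.2 F [-1.  -0.2 -1.7] t 14.9 -> shift [0.0004, -0.0013, -0.0547, -0.1]
```

View pics/s10.png

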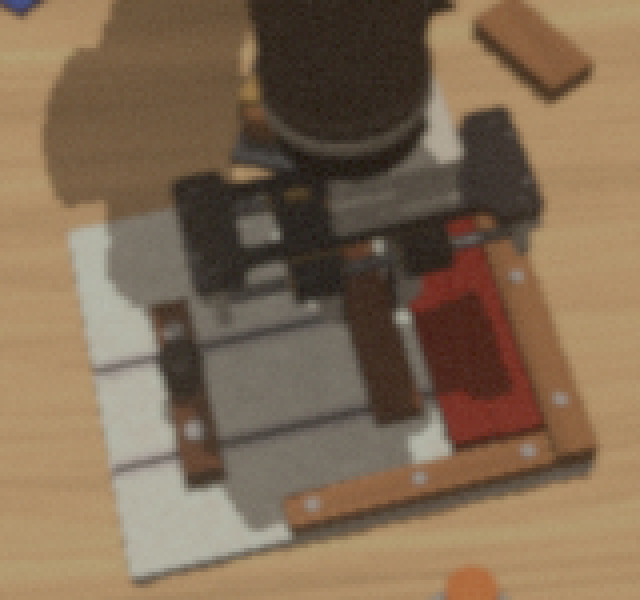

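step_arm:
  series:
    - [[0.0, 0.0003, -0.0018, -0.03, 0], [0.0, 0.0003, -0.0018, -0.047, 0], [0.0, 0.0003, -0.0018, -0.0555, 0], [0.0, 0.0003, -0.0018, -0.0555, 0], [0.036, 0.0003, -0.0018, -0.0555, 0], [0.036, 0.0003, -0.0018, -0.0555, 0], [0.036, 0.0003, -0.0018, -0.0555, 0], [0.036, 0.0003, -0.0018, -0.025, 0], [0.036, 0.0003, -0.0018, -0.015, 0], [0.0, 0.0073, -0.03, -0.015, 0], [0.0, 0.0073, -0.03, -0.015, 0], [0.0, 0.0073, -0.03, -0.045, 0], [0.0, 0.0073, -0.03, -0.0555, 0], [0.0, 0.0073, -0.03, -0.0555, 0], [0.0, 0.006, -0.023, -0.0555, 0], [0.0, 0.005, -0.016, -0.0555, 0], [0.0, 0.004, -0.01, -0.0555, 0], [0.0, 0.0037, -0.0078, -0.0555, 0], [0.0, 0.0036, -0.0068, -0.0555, 0], [0.0, 0.0036, -0.0058, -0.0555, 0]]

```text
clock: 16.53
position: [0.5719, -0.0164, 0.0348]
ee_rot: [-3.116, -0.277, -0.029]
force: [0.0, -2.5, 4.3]
width: 0.004
```

```bash
python3 - <<'E'
from place import *
p,_=cap("scene"); crop(p,180,150,340,300,4,"s11.png")
go(J(22,23.5),0.034,100.1)
E
```

```text
pos [ 0.5719 -0.0165  0.0347] yaw 100.2 jig [22.6 24. ] w 0.5 F [-0.4 -0.7  4.3] t 16.6 -> shift [-0.0005, -0.0006, -0.0007, -0.1]
```

View pics/s11.png

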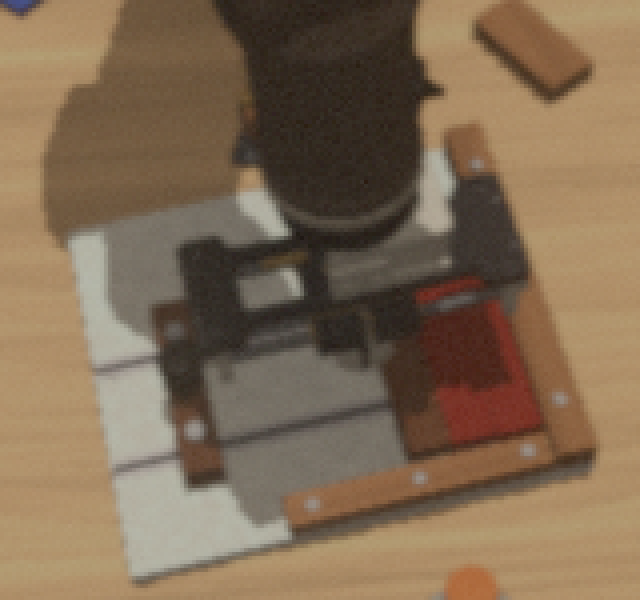

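step_arm:
  series:
    - [[0.0, 0.001, -0.006, 0, 0], [0.0, 0.001, -0.006, 0.04, 0], [0.0, -0.001, 0.0, 0.08, 0], [0.046, -0.007, 0.04, 0.08, -5], [0.046, -0.014, 0.08, 0.08, -7.7], [0.046, -0.021, 0.12, 0.08, -7.7], [0.046, -0.028, 0.16, 0.08, -7.7], [0.046, -0.035, 0.2, 0.08, -7.7], [0.046, -0.042, 0.24, 0.08, -7.7], [0.046, -0.049, 0.28, 0.08, -7.7], [0.046, -0.056, 0.32, 0.08, -7.7], [0.046, -0.063, 0.36, 0.08, -7.7], [0.046, -0.072, 0.4, 0.08, -7.7], [0.046, -0.074, 0.413, 0.08, -7.7], [0.046, -0.074, 0.413, 0.08, -7.7], [0.046, -0.074, 0.413, 0.08, -7.7]]

```text
clock: 17.92
position: [0.4977, 0.3966, 0.1143]
ee_rot: [-3.129, -0.069, -0.03]
force: [-0.4, -0.7, 0.4]
width: 0.503
```

```bash
python3 - <<'E'
from place import *
from meas import strips
p,_=cap("scene","s12.png"); crop(p,180,120,450,300,2.9,"s12c.png")
for s in strips(p,n="scene",roi=(335,165,450,235)): print("scene",s)
go((0.499,0.398),0.022,92.5)
E
```

```text
scene ('brn', 503.0, 398.0, 161, 39, 3.6)
pos [0.4984 0.3951 0.1143] yaw 92.4 jig [ 22.5 442.1] w 46.1 F [ 0.2 -0.7 -0.4] t 18.0 -> shift [0.0006, 0.0029, -0.0923, 0.1]
```

View pics/s12c.png

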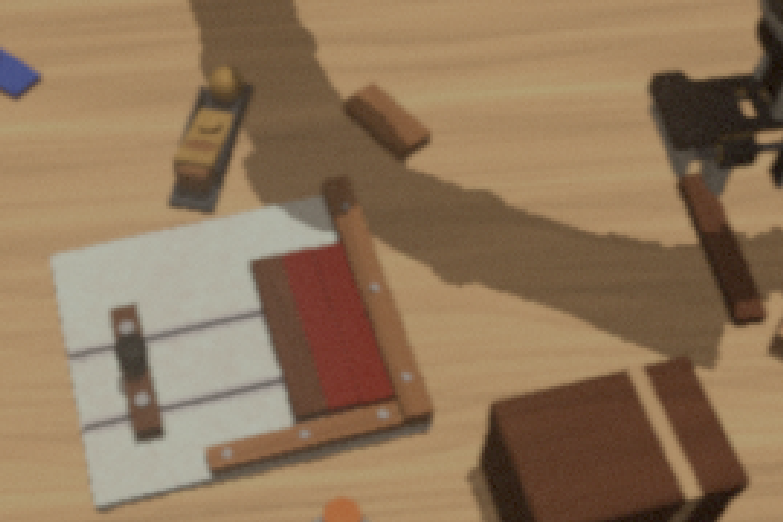

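step_arm:
  series:
    - [[0.046, 0.001, 0.003, -0.04, 0], [0.046, 0.001, 0.003, -0.075, 0], [0.046, 0.001, 0.003, -0.092, 0], [0.046, 0.001, 0.003, -0.092, 0], [0.0, 0.001, 0.003, -0.092, 0], [0.0, 0.001, 0.003, -0.092, 0], [0.0, 0.001, 0.003, -0.092, 0], [0.0, 0.001, 0.003, -0.092, 0], [0.0, 0.001, 0.003, -0.092, 0], [0.0, 0.001, 0.003, -0.055, 0], [0.0, 0.001, 0.003, -0.022, 0], [0.0, 0.001, 0.003, -0.02, 0]]

```text
clock: 18.97
position: [0.5019, 0.4008, 0.1011]
ee_rot: [-3.124, -0.066, -0.041]
force: [1.3, 1.0, 0.5]
width: 0.298
```

```bash
python3 - <<'E'
from place import *
go(J(20,0.5),0.095,100.1)
E
```

```text
pos [0.5019 0.4008 0.1011] yaw 92.4 jig [ 26.9 447.2] w 27.3 F [1.3 1.  0.5] t 19.0 -> shift [0.0715, -0.4409, -0.0061, 7.7]
```

step_arm:
  series:
    - [[0.0, 0.007, -0.04, 0, 2], [0.0, 0.014, -0.08, 0, 6], [0.0, 0.021, -0.12, 0, 7.7], [0.0, 0.028, -0.16, 0, 7.7], [0.0, 0.035, -0.2, 0, 7.7], [0.0, 0.042, -0.24, 0, 7.7], [0.0, 0.049, -0.28, 0, 7.7], [0.0, 0.056, -0.32, 0, 7.7], [0.0, 0.063, -0.36, 0, 7.7], [0.0, 0.069, -0.4, 0, 7.7], [0.0, 0.0715, -0.441, 0, 7.7], [0.0, 0.0715, -0.441, 0, 7.7], [0.0, 0.0715, -0.441, 0, 7.7], [0.0, 0.0715, -0.441, 0, 7.7]]

```text
clock: 20.13
position: [0.5735, -0.0398, 0.1015]
ee_rot: [-3.11, -0.274, -0.041]
force: [-0.8, 1.4, -0.9]
width: 0.299
```

```bash
python3 - <<'E'
from place import *
p,_=cap("scene"); crop(p,180,150,340,300,4,"s13.png")
go(J(20,0.5),0.035,100.1)
E
```

```text
pos [ 0.5735 -0.0387  0.1015] yaw 100.2 jig [20.3  1.9] w 27.6 F [-0.3  0.   0. ] t 20.2 -> shift [-0.0001, -0.0014, -0.0665, -0.1]
```

View pics/s13.png

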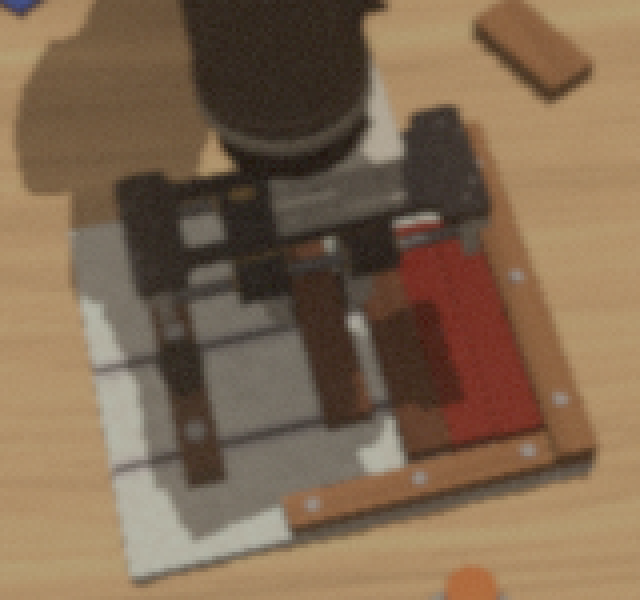

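step_arm:
  series:
    - [[0.0, 0.0002, -0.0014, -0.03, 0], [0.0, 0.0002, -0.0014, -0.055, 0], [0.0, 0.0002, -0.0014, -0.067, 0], [0.0, 0.0002, -0.0014, -0.067, 0], [0.036, 0.0002, -0.0014, -0.067, 0], [0.036, 0.0002, -0.0014, -0.067, 0], [0.036, 0.0002, -0.0014, -0.067, 0], [0.036, 0.0002, -0.0014, -0.035, 0], [0.036, 0.0002, -0.0014, -0.025, 0], [0.0, 0.0073, -0.03, -0.025, 0], [0.0, 0.0073, -0.03, -0.025, 0], [0.0, 0.0073, -0.03, -0.055, 0], [0.0, 0.0073, -0.03, -0.067, 0], [0.0, 0.0073, -0.03, -0.067, 0], [0.0, 0.006, -0.023, -0.067, 0], [0.0, 0.005, -0.016, -0.067, 0], [0.0, 0.004, -0.01, -0.067, 0], [0.0, 0.0037, -0.0078, -0.067, 0], [0.0, 0.0036, -0.0068, -0.067, 0], [0.0, 0.0035, -0.0058, -0.067, 0]]

```text
clock: 21.85
position: [0.5775, -0.0441, 0.0352]
ee_rot: [-3.11, -0.278, -0.042]
force: [1.0, 0.0, 3.0]
width: 0.003
```

```bash
python3 - <<'E'
from place import *
p,_=cap("scene"); crop(p,180,150,340,300,4,"s14.png")
go(J(22,-4.5),0.034,100.1)
E
```

```text
pos [ 0.5775 -0.0442  0.0351] yaw 100.2 jig [23.3 -4.2] w 0.4 F [ 1.  -0.6  1.9] t 21.9 -> shift [-0.0012, -0.0005, -0.0011, -0.1]
```

View pics/s14.png

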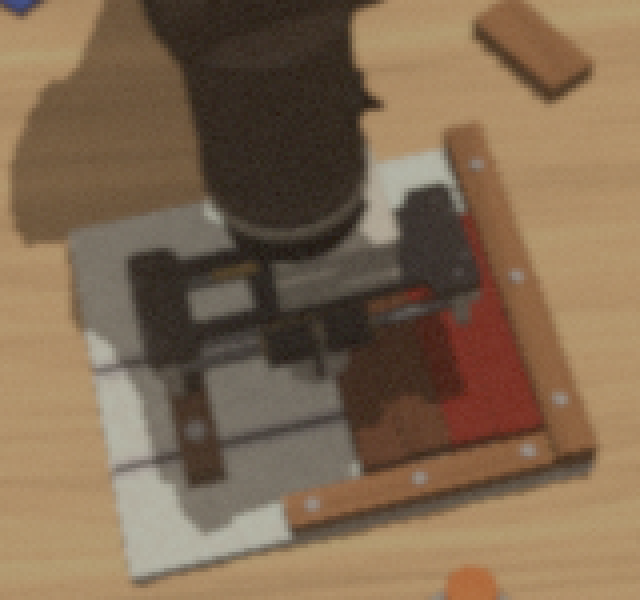

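step_arm:
  series:
    - [[0.0, -0.0002, 0.001, 0, 0], [0.0, -0.0003, 0.002, 0, 0], [0.0, -0.0003, 0.002, 0, 0]]

```text
clock: 22.15
position: [0.5774, -0.0434, 0.0352]
ee_rot: [-3.111, -0.276, -0.043]
force: [0.9, -3.9, 2.5]
width: 0.005
```

step_arm:
  series:
    - [[0.0, 0.001, -0.006, 0, 0], [0.0, 0.001, -0.006, 0.04, 0], [0.0, 0.0, -0.01, 0.08, 0], [0.05, -0.005, -0.05, 0.09, -5], [0.05, -0.013, -0.09, 0.09, -10], [0.05, -0.02, -0.13, 0.09, -15], [0.05, -0.028, -0.17, 0.09, -20], [0.05, -0.037, -0.21, 0.09, -25.7], [0.05, -0.045, -0.25, 0.09, -25.7], [0.05, -0.0555, -0.2905, 0.09, -25.7], [0.05, -0.0555, -0.2905, 0.09, -25.7], [0.05, -0.0555, -0.2905, 0.09, -25.7], [0.05, -0.0555, -0.2905, 0.09, -25.7]]

```text
clock: 23.23
position: [0.5218, -0.3333, 0.1249]
ee_rot: [-3.099, 0.424, -0.047]
force: [0.2, 0.5, 0.2]
width: 0.542
```

```bash
python3 - <<'E'
from place import *
p,_=cap("scene","s15.png"); crop(p,90,150,360,320,2.9,"s15c.png")
go((0.522,-0.3335),0.037,74.5)
E
```

```text
pos [ 0.5223 -0.3323  0.125 ] yaw 74.6 jig [ -81.5 -278.2] w 50.1 F [-0.3 -0.5  0.4] t 23.3 -> shift [-0.0003, -0.0012, -0.088, -0.1]
```

View pics/s15c.png

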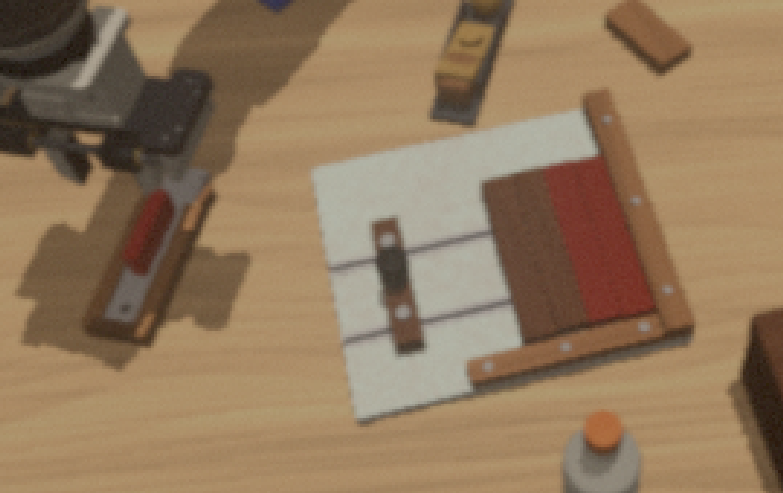

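The panel's four strips sit edge to edge. Now grasp the rail.

step_arm:
  series:
    - [[0.05, 0, -0.001, -0.04, 0], [0.05, 0, -0.001, -0.07, 0], [0.05, 0, -0.001, -0.086, 0], [0.05, 0, -0.001, -0.086, 0], [0.0, 0, -0.001, -0.086, 0], [0.0, 0, -0.001, -0.086, 0], [0.0, 0, -0.001, -0.086, 0], [0.0, 0, -0.001, -0.086, 0], [0.0, 0, -0.001, -0.086, 0], [0.0, 0, -0.001, -0.086, 0], [0.0, 0, -0.001, -0.086, 0]]
  squeeze: 30

```text
clock: 24.2
position: [0.5224, -0.3336, 0.0395]
ee_rot: [-3.1, 0.421, -0.048]
force: [-0.3, 0.6, 3.6]
width: 0.151
```

```bash
python3 - <<'E'
from place import *
p,_=cap("scene"); crop(p,90,170,220,290,5,"s16.png")
go((0.522,-0.3335),0.037,74.5)
s=observe(); print(s["ft_torque"].round(2), R.from_rotvec(s["ee_rot"]).as_matrix().round(3))
E
```

```text
pos [ 0.5224 -0.3336  0.0395] yaw 74.5 jig [ -81.7 -279.5] w 14.1 F [-1.2 -0.1  4.5] t 24.2 -> shift [-0.0004, 0.0001, -0.0025, -0.0]
[ 0.03  0.34 -0.06] [[ 0.963 -0.267  0.032]
 [-0.267 -0.964  0.008]
 [ 0.029 -0.017 -0.999]]
```

View pics/s16.png

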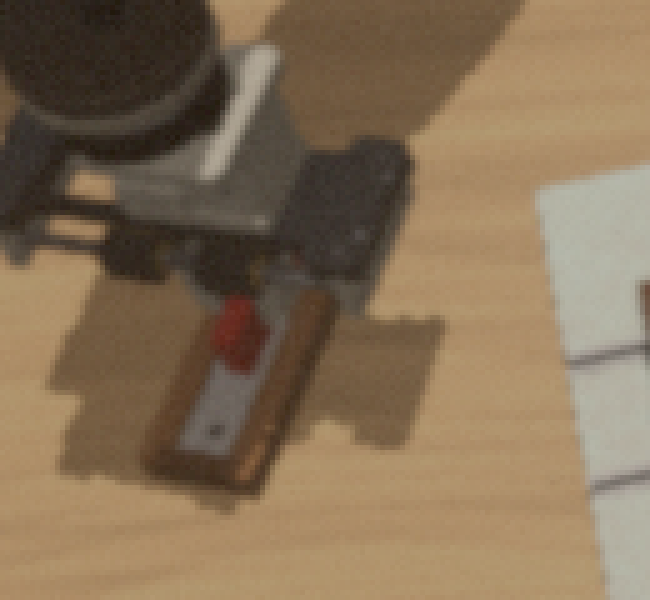

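Grip on the rail reads 14.1 mm. The home TCP is (0.5224, -0.3336, 0.0395) with tool y at 74.5°. Pull out along the sheath axis.

step_arm:
  series:
    - [[0.0, -0.0096, 0.0027, 0, 0], [0.0, -0.0193, 0.0053, 0, 0], [0.0, -0.0289, 0.008, 0, 0], [0.0, -0.0386, 0.0107, 0, 0], [0.0, -0.0482, 0.0134, 0, 0], [0.0, -0.0578, 0.016, 0, 0], [0.0, -0.0578, 0.016, 0, 0]]

```text
clock: 24.83
position: [0.4617, -0.3168, 0.0394]
ee_rot: [-3.099, 0.422, -0.044]
force: [-4.7, 1.8, 4.2]
width: 0.15
```

```bash
python3 - <<'E'
from place import *
p,_=cap("scene"); crop(p,90,150,220,290,4.2,"s17.png")
go((0.522,-0.3335),0.037,74.5)
s=observe(); print(s["ft_torque"].round(2))
E
```

```text
pos [ 0.4625 -0.3171  0.0395] yaw 74.5 jig [-137.7 -252.8] w 13.6 F [-2.   0.9  1.3] t 24.9 -> shift [0.0595, -0.0164, -0.0025, 0.0]
[ 0.15  0.44 -0.06]
```

View pics/s17.png

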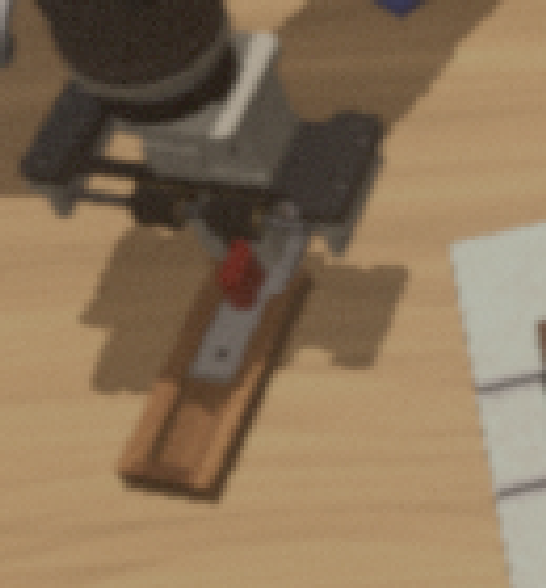

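step_arm:
  series:
    - [[0.0, -0.0125, 0.0035, 0, 0], [0.0, -0.025, 0.007, 0, 0], [0.0, -0.0375, 0.0104, 0, 0], [0.0, -0.05, 0.0139, 0, 0], [0.0, -0.0625, 0.0174, 0, 0], [0.0, -0.075, 0.0209, 0, 0], [0.0, -0.086, 0.0239, 0, 0], [0.0, -0.09, 0.025, 0, 0], [0.0, -0.09, 0.025, 0, 0]]

```text
clock: 25.63
position: [0.3715, -0.2919, 0.0394]
ee_rot: [-3.099, 0.423, -0.043]
force: [1.5, 1.1, -1.1]
width: 0.149
```

```bash
python3 - <<'E'
from place import *
p,_=cap("scene"); crop(p,90,120,230,290,3.5,"s18.png")
go((0.522,-0.3335),0.037,74.5)
s=observe(); print(s["ft_torque"].round(2))
E
```

```text
pos [ 0.3727 -0.2923  0.0395] yaw 74.5 jig [-221.9 -212.6] w 14.1 F [ 1.1 -0.8 -1.1] t 25.7 -> shift [0.1493, -0.0412, -0.0025, 0.0]
[ 0.01  0.03 -0.01]
```

View pics/s18.png

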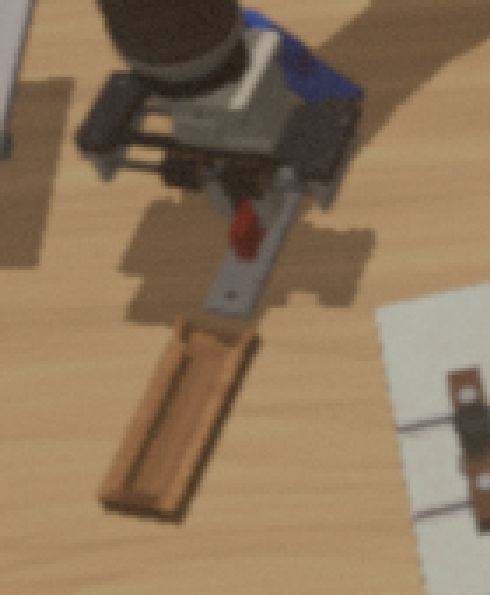

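The straightedge is clear of the sheath. Lift, turn and carry it to just short of the strips' near ends.

step_arm:
  series:
    - [[0.0, 0, 0, 0.03, 0], [0.0, 0, 0, 0.06, 0], [0.0, 0.0, 0.02, 0.07, -7], [0.0, 0.01, 0.05, 0.07, -14], [0.0, 0.02, 0.08, 0.07, -21], [0.0, 0.03, 0.11, 0.07, -28], [0.0, 0.04, 0.14, 0.07, -35], [0.0, 0.05, 0.17, 0.07, -42], [0.0, 0.065, 0.2, 0.07, -49], [0.0, 0.08, 0.23, 0.07, -56], [0.0, 0.09, 0.25, 0.07, -63], [0.0, 0.0975, 0.2635, 0.07, -64.4], [0.0, 0.0975, 0.2635, 0.07, -64.4], [0.0, 0.0975, 0.2635, 0.07, -64.4], [0.0, 0.0975, 0.2635, 0.07, -64.4], [0.0, 0.0975, 0.2635, 0.07, -64.4]]

```text
clock: 27.02
position: [0.4719, -0.0263, 0.1097]
ee_rot: [2.408, -2.011, 0.052]
force: [0.2, 0.4, -1.7]
width: 0.153
```

```bash
python3 - <<'E'
from place import *
p,_=cap("scene","s19.png"); crop(p,180,130,340,290,3.7,"s19c.png")
cap("top","t19.png")
go(J(-80,30),0.05,10.1)
s=observe(); print(s["ft_torque"].round(2),s["joints"].round(2),R.from_rotvec(s["ee_rot"]).as_matrix()[:,2].round(3))
E
```

```text
pos [ 0.4706 -0.0281  0.1095] yaw 10.3 jig [-79.1  30.3] w 13.5 F [-0.5  0.2 -1.1] t 27.1 -> shift [-0.0009, -0.0004, -0.0595, -0.2]
[ 0.17  0.1  -0.05] [-0.5   0.38  0.55  2.14 -0.27  0.67 -2.73] [ 0.021 -0.024 -0.999]
```

View pics/s19c.png

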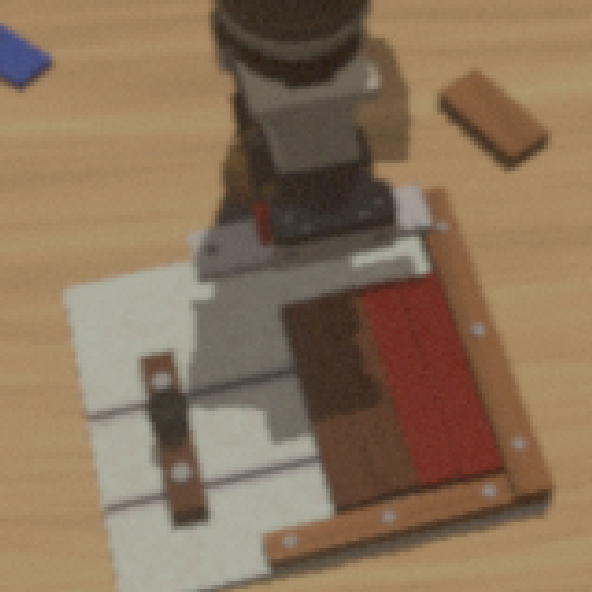

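Joint 7 is at -2.73, close to its limit of -2.74. I'll lift and take the equivalent half turn the other way to get margin.

step_arm:
  series:
    - [[0.0, 0, 0, 0.03, 3], [0.0, 0, 0, 0.05, 10], [0.0, 0, 0, 0.05, 17], [0.0, 0, 0, 0.05, 24], [0.0, 0, 0, 0.05, 31], [0.0, 0, 0, 0.05, 38], [0.0, 0, 0, 0.05, 45], [0.0, 0, 0, 0.05, 52], [0.0, 0, 0, 0.05, 59], [0.0, 0, 0, 0.05, 66], [0.0, 0, 0, 0.05, 73], [0.0, 0, 0, 0.05, 80], [0.0, 0, 0, 0.05, 87], [0.0, 0, 0, 0.05, 94], [0.0, 0, 0, 0.05, 101], [0.0, 0, 0, 0.05, 108], [0.0, 0, 0, 0.05, 115]]

```text
clock: 28.53
position: [0.4706, -0.0294, 0.1598]
ee_rot: [-2.969, -0.951, -0.034]
force: [-0.8, -0.7, -1.5]
width: 0.151
```

```bash
python3 - <<'E'
from place import *
go(J(-80,30),0.05,10.1)
s=observe(); print(s["ft_torque"].round(2),s["joints"].round(2),R.from_rotvec(s["ee_rot"]).as_matrix()[:,2].round(3))
E
```

```text
pos [ 0.4706 -0.0294  0.1598] yaw 125.6 jig [-79.3  29. ] w 13.9 F [-0.8 -0.7 -1.5] t 28.5 -> shift [-0.0008, 0.0009, -0.1098, 64.5]
[-0.07 -0.02  0.05] [-0.13  0.27  0.12  2.05 -0.09  0.8  -0.9 ] [ 0.013  0.029 -0.999]
```

step_arm:
  series:
    - [[0.0, 0, 0, 0, 7], [0.0, 0, 0, 0, 14], [0.0, 0, 0, 0, 21], [0.0, 0, 0, 0, 28], [0.0, 0, 0, 0, 35], [0.0, 0, 0, 0, 42], [0.0, 0, 0, 0, 49], [0.0, 0, 0, 0, 56], [0.0, 0, 0, 0, 63], [0.0, 0, 0, -0.02, 64.5], [0.0, -0.0015, 0.001, -0.04, 64.5], [0.0, -0.0015, 0.001, -0.06, 64.5], [0.0, -0.0015, 0.001, -0.075, 64.5], [0.0, -0.0015, 0.001, -0.08, 64.5], [0.0, -0.0015, 0.001, -0.08, 64.5], [0.0, -0.0015, 0.001, -0.08, 64.5]]

```text
clock: 29.87
position: [0.4694, -0.029, 0.0803]
ee_rot: [-1.999, -2.382, -0.009]
force: [-0.1, 0.1, -1.7]
width: 0.151
```

```bash
python3 - <<'E'
from place import *
p,_=cap("scene","s20.png"); crop(p,180,130,340,290,3.7,"s20c.png")
go(J(-80,30),0.05,10.1)
s=observe(); print(s["ft_torque"].round(2),s["joints"].round(2),R.from_rotvec(s["ee_rot"]).as_matrix()[:,2].round(3))
E
```

```text
pos [ 0.4697 -0.0289  0.0806] yaw 10.0 jig [-80.1  29.7] w 13.4 F [ 0.5 -0.  -1.2] t 29.9 -> shift [0.0001, 0.0003, -0.0306, 0.1]
[-0.01 -0.14 -0.05] [ 0.05  0.42 -0.1   2.09  0.02  0.65  0.11] [-0.02   0.025 -1.   ]
```

View pics/s20c.png

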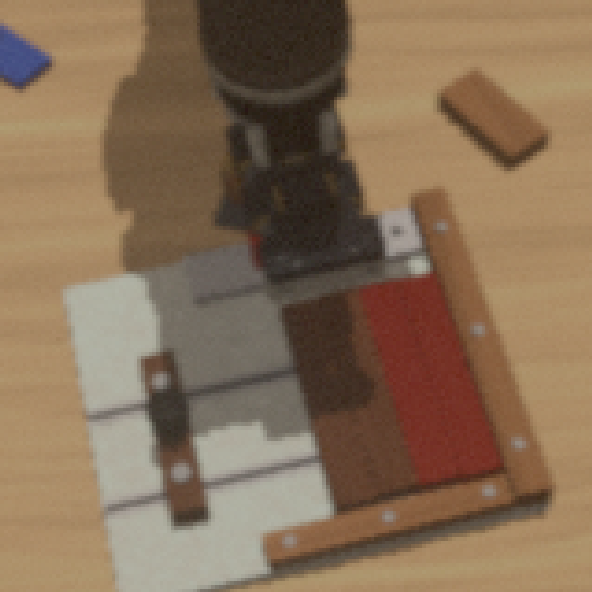

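step_arm:
  series:
    - [[0.0, -0.0036, -0.0024, 0, 0], [0.0, -0.0036, -0.0024, -0.01, 0], [0.0, -0.0036, -0.0024, -0.02, 0], [0.0, -0.0036, -0.0024, -0.026, 0], [0.0, -0.0036, -0.0024, -0.029, 0], [0.0, -0.0036, -0.0024, -0.031, 0], [0.0, -0.0036, -0.0024, -0.032, 0], [0.0, -0.0036, -0.0024, -0.032, 0]]

```text
clock: 30.58
position: [0.466, -0.0312, 0.0486]
ee_rot: [-1.999, -2.383, -0.01]
force: [-0.8, -0.4, -1.0]
width: 0.147
```

```bash
python3 - <<'E'
from place import *
p,_=cap("scene","s21.png"); crop(p,180,130,340,290,3.7,"s21c.png")
go(J(-73,28),0.0485,10.1)
s=observe(); print(s["ft_torque"].round(2),s["joints"].round(2),R.from_rotvec(s["ee_rot"]).as_matrix()[:,2].round(3))
E
```

```text
pos [ 0.4662 -0.0312  0.0486] yaw 10.0 jig [-84.   28.1] w 13.8 F [-0.8  0.5 -1.6] t 30.6 -> shift [0.0108, 0.0018, -0.0001, 0.1]
[-0.04 -0.17  0.04] [ 0.04  0.47 -0.1   2.13  0.03  0.57  0.11] [-0.019  0.025 -1.   ]
```

View pics/s21c.png

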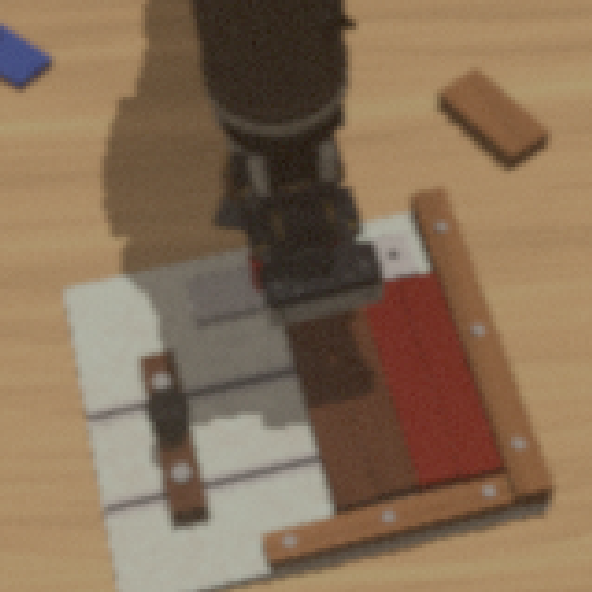

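step_arm:
  series:
    - [[0.0, 0, 0, -0.001, 0], [0.0, 0, 0, -0.002, 0], [0.0, 0, 0, -0.002, 0]]

```text
clock: 30.88
position: [0.4663, -0.0312, 0.0483]
ee_rot: [-2.0, -2.384, -0.011]
force: [-8.5, -0.5, 28.6]
width: 0.147
```

```bash
python3 - <<'E'
from place import *
go(J(-73,28),0.0485,10.1)
s=observe(); print(s["ft_torque"].round(2))
E
```

```text
pos [ 0.4663 -0.0312  0.0483] yaw 10.0 jig [-83.9  28. ] w 13.5 F [-8.5 -0.5 28.6] t 30.9 -> shift [0.0108, 0.0019, 0.0002, 0.1]
[0.07 1.68 0.09]
```

step_arm:
  series:
    - [[0.0, 0.002, 0.0003, 0, 0], [0.0, 0.004, 0.0007, 0, 0], [0.0, 0.006, 0.001, 0, 0], [0.0, 0.008, 0.0014, 0, 0], [0.0, 0.008, 0.0014, 0, 0]]

```text
clock: 31.3
position: [0.4713, -0.0304, 0.0484]
ee_rot: [-1.997, -2.38, -0.004]
force: [-13.5, -2.6, 23.7]
width: 0.151
```

```bash
python3 - <<'E'
from place import *
p,_=cap("scene","s22.png"); crop(p,180,130,340,290,3.7,"s22c.png")
go(J(-73,28),0.0485,10.1)
s=observe(); print(s["ft_torque"].round(2))
E
```

```text
pos [ 0.4713 -0.0304  0.0484] yaw 10.0 jig [-78.8  27.9] w 14.0 F [-12.7  -2.5  23.2] t 31.4 -> shift [0.0057, 0.0011, 0.0001, 0.1]
[-0.4   2.86  0.25]
```

View pics/s22c.png

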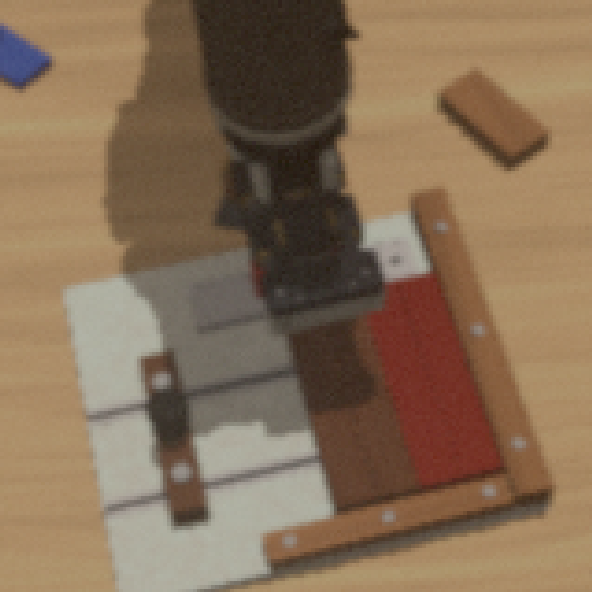

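step_arm:
  series:
    - [[0.0, 0.0, 0.0, 0.0012, 0], [0.0, 0.002, 0.0003, 0.0012, 0], [0.0, 0.004, 0.0007, 0.0012, 0], [0.0, 0.004, 0.0007, 0.0012, 0]]

```text
clock: 31.68
position: [0.4754, -0.0298, 0.0493]
ee_rot: [-1.997, -2.38, -0.003]
force: [-2.3, -1.3, -0.1]
width: 0.151
```

```bash
python3 - <<'E'
from place import *
go(J(-73,28),0.0485,10.1)
s=observe(); print(s["ft_torque"].round(2))
E
```

```text
pos [ 0.4754 -0.0298  0.0493] yaw 10.0 jig [-74.7  27.9] w 13.8 F [-2.3 -1.3 -0.1] t 31.7 -> shift [0.0016, 0.0004, -0.0008, 0.1]
[-0.24  0.53  0.12]
```

Now moving nearly freely at jig x = -74.7. Go on until there is clear resistance.

step_arm:
  series:
    - [[0.0, 0.001, 0.0002, 0, 0], [0.0, 0.002, 0.0004, 0, 0], [0.0, 0.003, 0.0005, 0, 0], [0.0, 0.003, 0.0005, 0, 0]]

```text
clock: 32.02
position: [0.4773, -0.0294, 0.0489]
ee_rot: [-1.996, -2.379, -0.0]
force: [-6.5, -2.0, 1.7]
width: 0.151
```

```bash
python3 - <<'E'
from place import *
go(J(-73,28),0.0485,10.1)
s=observe(); print(s["ft_torque"].round(2))
p,_=cap("scene","s23.png"); crop(p,180,130,340,290,3.7,"s23c.png")
E
```

```text
pos [ 0.4773 -0.0294  0.0489] yaw 10.0 jig [-72.7  27.9] w 13.8 F [-6.5 -2.   1.7] t 32.0 -> shift [-0.0003, 0.0001, -0.0004, 0.1]
[-0.32  1.3   0.17]
```

View pics/s23c.png

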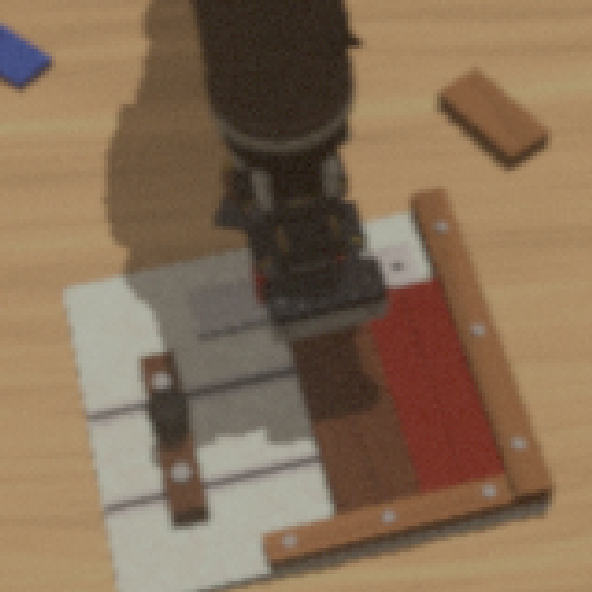

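step_arm:
  series:
    - [[0.0, 0.0015, 0.0003, 0, 0], [0.0, 0.003, 0.0005, 0, 0], [0.0, 0.003, 0.0005, 0, 0]]

```text
clock: 32.32
position: [0.4774, -0.0293, 0.0487]
ee_rot: [-1.993, -2.376, 0.006]
force: [-11.9, -2.9, 13.2]
width: 0.151
```

```bash
python3 - <<'E'
from place import *
go(J(-73,28),0.0485,10.1)
s=observe(); print(s["ft_torque"].round(2))
E
```

```text
pos [ 0.4774 -0.0293  0.0487] yaw 10.0 jig [-72.6  28. ] w 13.9 F [-11.9  -2.9  13.2] t 32.3 -> shift [-0.0004, -0.0, -0.0002, 0.1]
[-0.49  2.68  0.25]
```

step_arm:
  series:
    - [[0.0, 0, 0, 0, 0], [0.0, 0, 0, 0, 0], [0.03, 0, 0, 0, 0], [0.03, 0, 0, 0, 0], [0.03, 0, 0, 0, 0], [0.03, 0, 0, 0.02, 0], [0.03, 0, 0, 0.05, 0], [0.03, 0, 0, 0.09, 0], [0.03, -0.03, -0.04, 0.12, 0], [0.03, -0.06, -0.08, 0.12, 0], [0.03, -0.08, -0.12, 0.12, 0], [0.03, -0.08, -0.16, 0.12, 0], [0.03, -0.08, -0.2, 0.12, 0]]

```text
clock: 33.4
position: [0.3977, -0.2106, 0.1695]
ee_rot: [-1.994, -2.378, 0.005]
force: [1.1, -0.2, -0.5]
width: 0.327
```

```bash
python3 - <<'E'
from place import *
p,_=cap("scene","s24.png"); crop(p,180,150,340,310,3.7,"s24c.png")
p,_=cap("top","t24.png"); crop(p,250,140,370,260,5,"t24c.png")
s=observe(); print(s["position"],s["joints"].round(2))
E
```

```text
[ 0.3982448  -0.21622331  0.1692801 ] [ 0.38  0.26  0.    2.04 -0.01  0.88  0.56]
```

View pics/s24c.png

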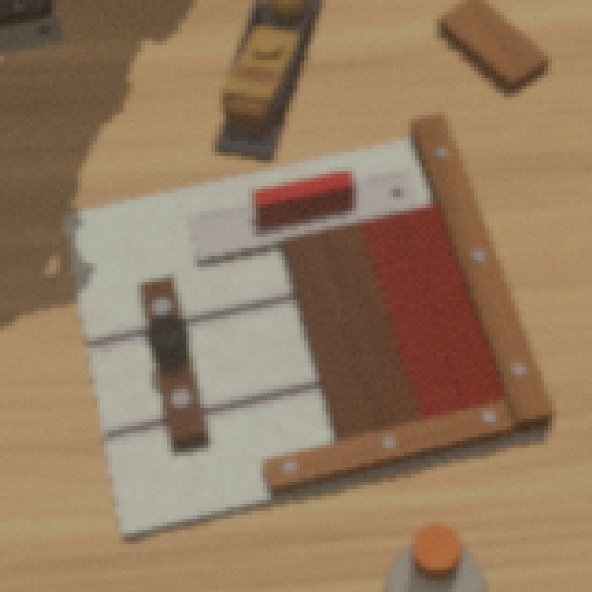

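View pics/t24c.png

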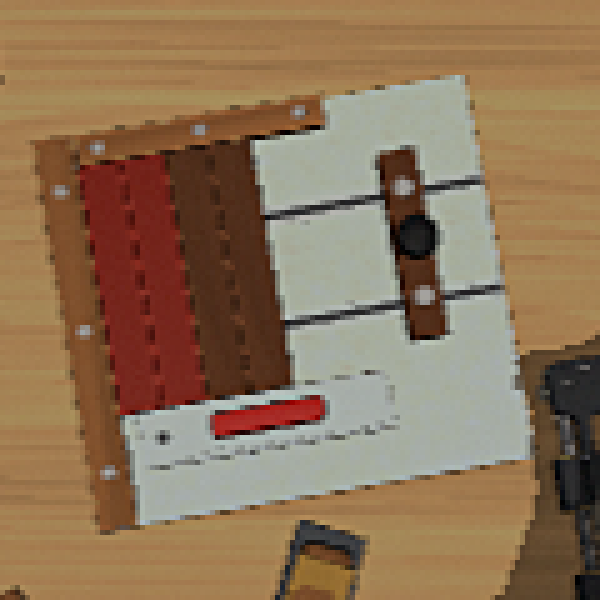

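The straightedge lies flush across all four near ends (top crop, edge from (120,415) to (290,385)), clear of the fence, and the strips meet the stop. Now the jaw: I'll come down behind the knob with the fingers shut.

```bash
python3 - <<'E'
from place import *
# knob from black blob, top image, z=.068
p=cv2.imread("pics/t24.png")[:,:,::-1]
m=(p.max(2)<45).astype(np.uint8); k=np.zeros_like(m);k[175:200,322:345]=1;m&=k
cs,_=cv2.findContours(m,cv2.RETR_EXTERNAL,cv2.CHAIN_APPROX_NONE);c=max(cs,key=cv2.contourArea)
(u,v),r=cv2.minEnclosingCircle(c); w=ray("top",(u,v),0.068)[0]; print(w,toJ(w),r*1.47/.483)
go(J(20,-122),0.12,10.1)
go(J(20,-122),0.052,10.1)
E
```

```text
[ 0.58494952 -0.12125431  0.068     ] [ 17.13649844 -81.42125564] 15.07729551066523
pos [ 0.3982 -0.2162  0.1693] yaw 9.5 jig [-183.3 -142.2] w 29.9 F [-0.7  0.2 -0.9] t 33.5 -> shift [0.1966, 0.0555, -0.0493, 0.6]
pos [ 0.3982 -0.2162  0.1693] yaw 9.5 jig [-183.3 -142.2] w 29.9 F [-0.7  0.2 -0.9] t 33.5 -> shift [0.1966, 0.0555, -0.1173, 0.6]
```

step_arm:
  series:
    - [[0.0, 0.04, 0.01, -0.03, 0.6], [0.0, 0.08, 0.02, -0.049, 0.6], [0.0, 0.12, 0.03, -0.049, 0.6], [0.0, 0.16, 0.045, -0.049, 0.6], [0.0, 0.1955, 0.0555, -0.049, 0.6], [0.0, 0.1955, 0.0555, -0.049, 0.6], [0.0, 0.1955, 0.0555, -0.049, 0.6], [0.0, 0.1955, 0.0555, -0.085, 0.6], [0.0, 0.1955, 0.0555, -0.112, 0.6], [0.0, 0.1955, 0.0555, -0.116, 0.6], [0.0, 0.1955, 0.0555, -0.116, 0.6]]

```text
clock: 34.42
position: [0.5917, -0.1607, 0.0519]
ee_rot: [-1.993, -2.377, 0.012]
force: [-0.4, 0.0, 0.7]
width: 0.001
```

```bash
python3 - <<'E'
from place import *
p,_=cap("scene"); crop(p,160,150,340,310,3.7,"s25c.png")
go(J(19.5,-40),0.052,10.1)
E
```

```text
pos [ 0.5931 -0.161   0.0535] yaw 10.1 jig [  18.2 -122. ] w 0.3 F [ 0.2 -0.7  0.3] t 34.5 -> shift [-0.0131, 0.0809, -0.0015, 0.0]
```

View pics/s25c.png

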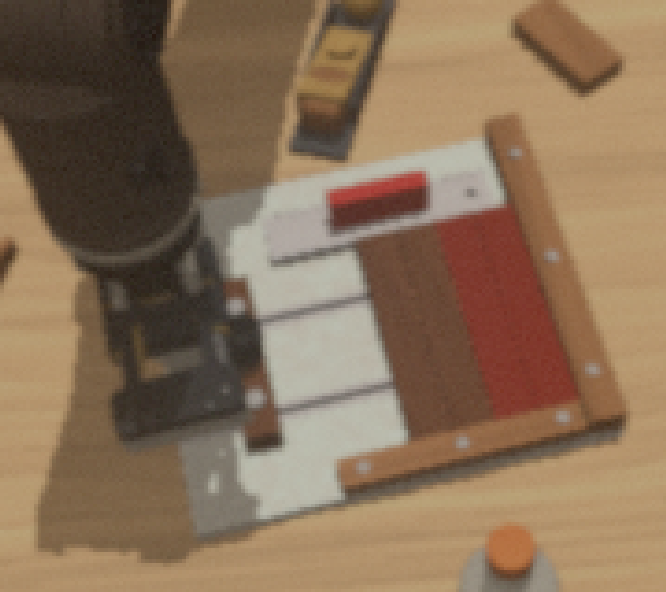

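step_arm:
  series:
    - [[0.0, 0.0, 0.007, 0, 0], [0.0, -0.0011, 0.014, 0, 0], [0.0, -0.0024, 0.021, 0, 0], [0.0, -0.0036, 0.028, 0, 0], [0.0, -0.0049, 0.035, 0, 0], [0.0, -0.0061, 0.042, 0, 0], [0.0, -0.0073, 0.049, 0, 0], [0.0, -0.0086, 0.056, 0, 0], [0.0, -0.0098, 0.063, 0, 0], [0.0, -0.0111, 0.07, 0, 0], [0.0, -0.0122, 0.076, 0, 0], [0.0, -0.0122, 0.076, 0, 0]]

```text
clock: 35.47
position: [0.5806, -0.0827, 0.0534]
ee_rot: [-1.992, -2.38, 0.008]
force: [0.0, -0.5, -0.3]
width: 0.005
```

```bash
python3 - <<'E'
from place import *
p,_=cap("scene"); crop(p,160,150,340,310,3.7,"s26c.png")
go(J(19.5,-32),0.052,10.1)
E
```

```text
pos [ 0.5801 -0.0833  0.0532] yaw 10.2 jig [ 19.1 -43.2] w 0.5 F [-0.6 -0.4  0.4] t 35.5 -> shift [-0.0015, 0.0111, -0.0012, -0.1]
```

View pics/s26c.png

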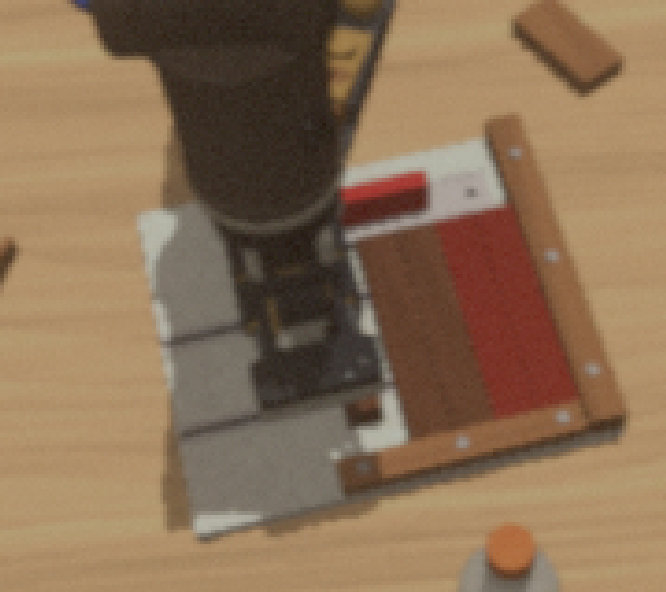

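step_arm:
  series:
    - [[0.0, -0.0005, 0.002, 0, 0], [0.0, -0.0008, 0.004, 0, 0], [0.0, -0.0011, 0.006, 0, 0], [0.0, -0.0014, 0.008, 0, 0], [0.0, -0.0018, 0.01, 0, 0], [0.0, -0.0018, 0.01, 0, 0]]

```text
clock: 36.02
position: [0.578, -0.0729, 0.053]
ee_rot: [-1.991, -2.379, 0.01]
force: [0.3, -4.2, 1.0]
width: 0.007
```

step_arm:
  series:
    - [[0.0, -0.0004, 0.002, 0, 0], [0.0, -0.0004, 0.002, 0, 0]]

```text
clock: 36.18
position: [0.5776, -0.0713, 0.053]
ee_rot: [-1.992, -2.379, 0.011]
force: [2.0, -4.7, -0.2]
width: 0.004
```

```bash
python3 - <<'E'
from place import *
p,_=cap("scene"); crop(p,160,150,340,310,3.7,"s27c.png")
go(J(19.5,-32),0.052,10.1)
E
```

```text
pos [ 0.5776 -0.0713  0.053 ] yaw 10.2 jig [ 18.7 -30.9] w 0.3 F [ 1.8 -4.   1.3] t 36.2 -> shift [0.001, -0.0009, -0.001, -0.1]
```

View pics/s27c.png

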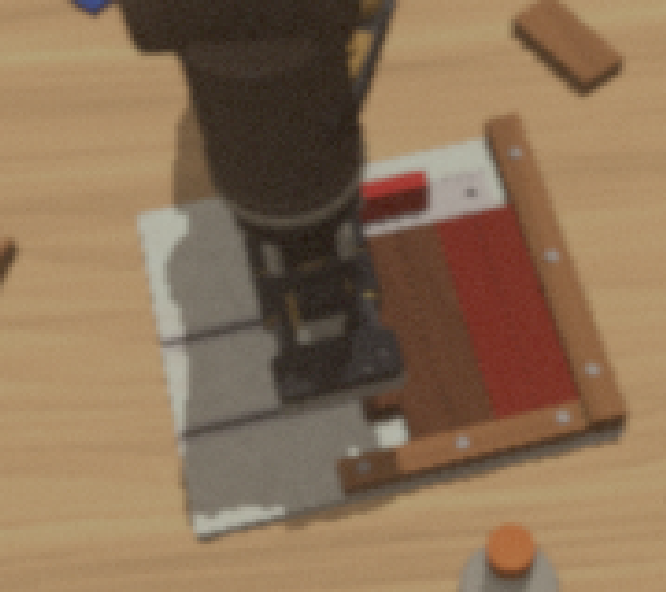

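Near contact (the 4 N is just the jaw's friction). Push on in small steps.

step_arm:
  series:
    - [[0.0, -0.0003, 0.0015, 0, 0], [0.0, -0.0005, 0.003, 0, 0], [0.0, -0.0005, 0.003, 0, 0]]

```text
clock: 36.48
position: [0.5775, -0.071, 0.0531]
ee_rot: [-1.996, -2.379, 0.013]
force: [2.5, -10.9, -0.8]
width: 0.006
```

```bash
python3 - <<'E'
from place import *
go(J(19.5,-32),0.052,10.1)
E
```

```text
pos [ 0.5775 -0.071   0.0531] yaw 10.0 jig [ 18.6 -30.6] w 0.6 F [  2.5 -10.9  -0.8] t 36.5 -> shift [0.0011, -0.0012, -0.0011, 0.1]
```

step_arm:
  series:
    - [[0.0, -0.0005, 0.003, 0, 0], [0.0, -0.0009, 0.005, 0, 0], [0.0, -0.0012, 0.007, 0, 0], [0.0, -0.0012, 0.007, 0, 0]]

```text
clock: 36.82
position: [0.5774, -0.0707, 0.0533]
ee_rot: [-2.006, -2.379, 0.018]
force: [5.4, -22.3, -4.5]
width: 0.003
```

step_arm:
  series:
    - [[0.0, 0.0, 0.0, 0, 0], [0.0, 0.0009, -0.005, 0, 0], [0.0, 0.002, -0.012, 0, 0], [0.0, 0.002, -0.012, 0.04, 0], [0.0, 0.002, -0.012, 0.08, 0], [0.0, 0.0, -0.05, 0.1, 0], [0.0, 0.0, -0.09, 0.1, 0], [0.0, 0.0, -0.13, 0.1, 0], [0.0, 0.0, -0.17, 0.1, 0], [0.0, 0.0, -0.2, 0.1, 0]]

```text
clock: 37.65
position: [0.5766, -0.2739, 0.1535]
ee_rot: [-2.007, -2.378, 0.019]
force: [0.8, -0.3, -0.3]
width: 0.004
```

```bash
python3 - <<'E'
from place import *
p,_=cap("scene"); crop(p,160,150,340,310,3.7,"s28c.png")
p,_=cap("top","t28.png"); crop(p,250,140,370,260,5,"t28c.png")
go(J(-73,28),0.052,10.1)
E
```

```text
pos [ 0.5755 -0.2776  0.153 ] yaw 9.3 jig [ -19.5 -233.7] w 0.4 F [0.  0.  0.3] t 37.8 -> shift [-0.0985, 0.2482, -0.101, 0.8]
```

View pics/s28c.png

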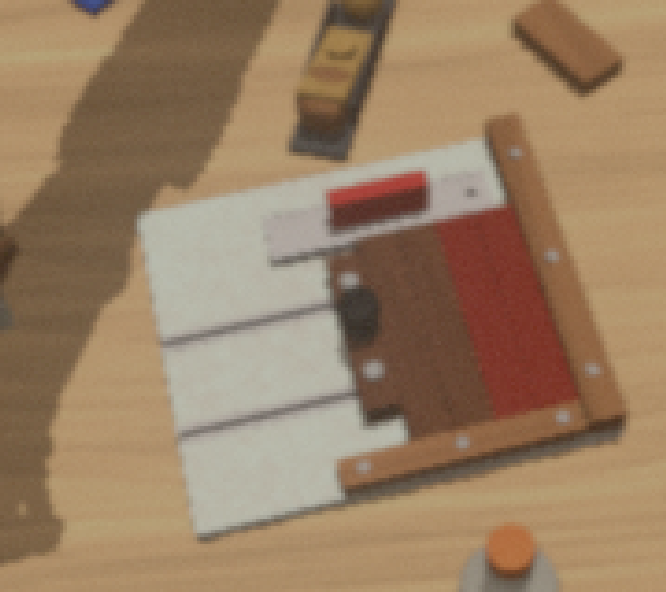

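View pics/t28c.png

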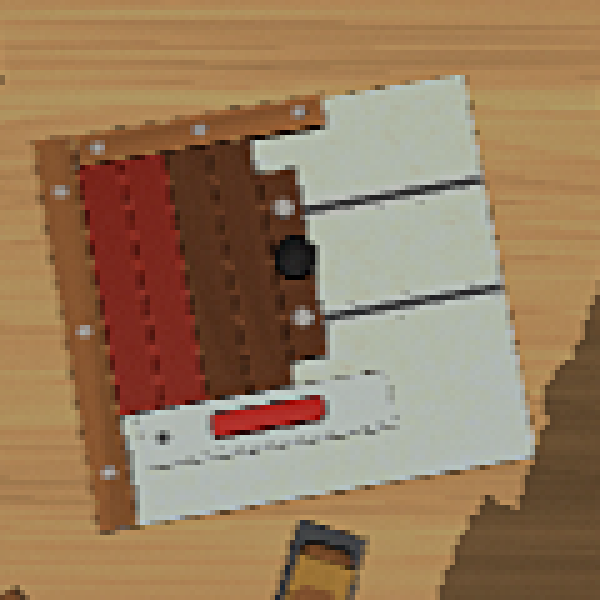

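The jaw is tight (22 N, no more motion) and the straightedge is still flush. Return to the rail, keeping the same wrist turn.

step_arm:
  series:
    - [[0.045, -0.012, 0.035, -0.02, 0], [0.045, -0.024, 0.07, -0.04, 0.7], [0.045, -0.036, 0.105, -0.05, 0.7], [0.045, -0.05, 0.14, -0.05, 0.7], [0.045, -0.066, 0.175, -0.05, 0.7], [0.045, -0.082, 0.21, -0.05, 0.7], [0.045, -0.098, 0.248, -0.05, 0.7], [0.045, -0.098, 0.248, -0.05, 0.7], [0.045, -0.098, 0.248, -0.05, 0.7]]

```text
clock: 38.5
position: [0.4765, -0.0261, 0.1031]
ee_rot: [-1.992, -2.39, 0.022]
force: [0.8, -0.5, 1.2]
width: 0.49
```

```bash
python3 - <<'E'
from place import *
go((0.4774,-0.0293),0.05,10.0)
s=observe(); print(R.from_rotvec(s["ee_rot"]).as_matrix()[:,2].round(3),s["joints"].round(2))
E
```

```text
pos [ 0.4765 -0.0261  0.1031] yaw 10.4 jig [-73.   31.3] w 44.9 F [ 0.8 -0.5  1.2] t 38.5 -> shift [0.0009, -0.0032, -0.0531, -0.4]
[-0.032  0.008 -0.999] [-0.03  0.39 -0.03  2.05 -0.    0.73  0.13]
```

step_arm:
  series:
    - [[0.045, 0.001, -0.003, -0.025, -0.4], [0.045, 0.001, -0.003, -0.045, -0.4], [0.045, 0.001, -0.003, -0.053, -0.4], [0.045, 0.001, -0.003, -0.053, -0.4], [0.0, 0.001, -0.003, -0.053, -0.4], [0.0, 0.001, -0.003, -0.053, -0.4], [0.0, 0.001, -0.003, -0.053, -0.4], [0.0, 0.001, -0.003, -0.053, -0.4], [0.0, 0.001, -0.003, -0.053, -0.4], [0.0, 0.001, -0.003, -0.053, -0.4]]
  squeeze: 35

```text
clock: 39.33
position: [0.4775, -0.0291, 0.0506]
ee_rot: [-2.001, -2.383, 0.021]
force: [-1.9, 0.2, 6.3]
width: 0.148
```

```bash
python3 - <<'E'
from place import *
p,_=cap("scene"); crop(p,160,130,340,290,3.7,"s29c.png")
go((0.4774,-0.0293),0.05,10.0)
s=observe(); print(R.from_rotvec(s["ee_rot"]).as_matrix()[:,2].round(3),s["ft_torque"].round(2))
E
```

```text
pos [ 0.4775 -0.0291  0.0506] yaw 10.0 jig [-72.5  28.1] w 13.8 F [-1.8  0.9  6.3] t 39.4 -> shift [-0.0001, -0.0002, -0.0006, 0.0]
[-0.032  0.009 -0.999] [-0.08  0.21  0.04]
```

View pics/s29c.png

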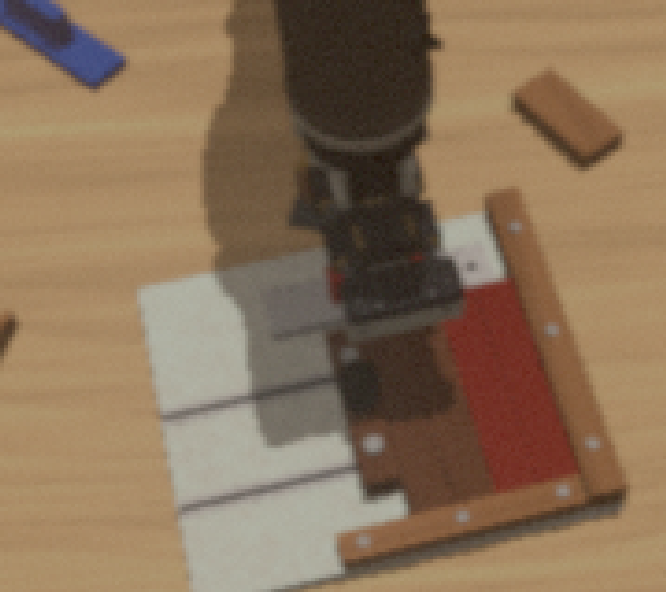

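Gripped again (13.8 mm) at the same spot. Slide it back off the ends, lift, turn and carry to the sheath mouth.

step_arm:
  series:
    - [[0.0, -0.003, -0.0005, 0.001, 0], [0.0, -0.006, -0.001, 0.003, 0], [0.0, -0.008, -0.0014, 0.03, 0], [0.0, -0.008, -0.0014, 0.06, 0], [0.0, -0.01, -0.01, 0.08, -6], [0.0, -0.02, -0.03, 0.08, -13], [0.0, -0.03, -0.05, 0.08, -20], [0.0, -0.04, -0.07, 0.08, -27], [0.0, -0.05, -0.1, 0.08, -34], [0.0, -0.06, -0.13, 0.08, -41], [0.0, -0.07, -0.16, 0.08, -48], [0.0, -0.08, -0.19, 0.08, -55], [0.0, -0.09, -0.22, 0.08, -62], [0.0, -0.1, -0.25, 0.08, -69], [0.0, -0.105, -0.263, 0.08, -76], [0.0, -0.105, -0.263, 0.08, -83], [0.0, -0.105, -0.263, 0.08, -90], [0.0, -0.105, -0.263, 0.08, -97], [0.0, -0.105, -0.263, 0.08, -104], [0.0, -0.105, -0.263, 0.08, -111]]

```text
clock: 41.05
position: [0.3721, -0.2918, 0.1305]
ee_rot: [-3.097, 0.309, -0.026]
force: [0.5, -0.5, -1.2]
width: 0.15
```

```bash
python3 - <<'E'
from place import *
p,_=cap("scene","s30.png"); crop(p,80,90,340,300,3,"s30c.png")
go((0.3727,-0.2923),0.045,74.5)
s=observe(); print(R.from_rotvec(s["ee_rot"]).as_matrix()[:,2].round(3),s["ft_torque"].round(2),s["joints"].round(2))
E
```

```text
pos [ 0.372  -0.2917  0.1304] yaw 78.1 jig [-222.4 -211.9] w 13.7 F [ 0.2  1.2 -1.7] t 41.1 -> shift [0.0007, -0.0006, -0.0854, -3.6]
[ 0.019  0.027 -0.999] [ 0.02  0.05 -0.03] [ 0.17  0.35  0.52  2.1  -0.3   0.76 -0.89]
```

View pics/s30c.png

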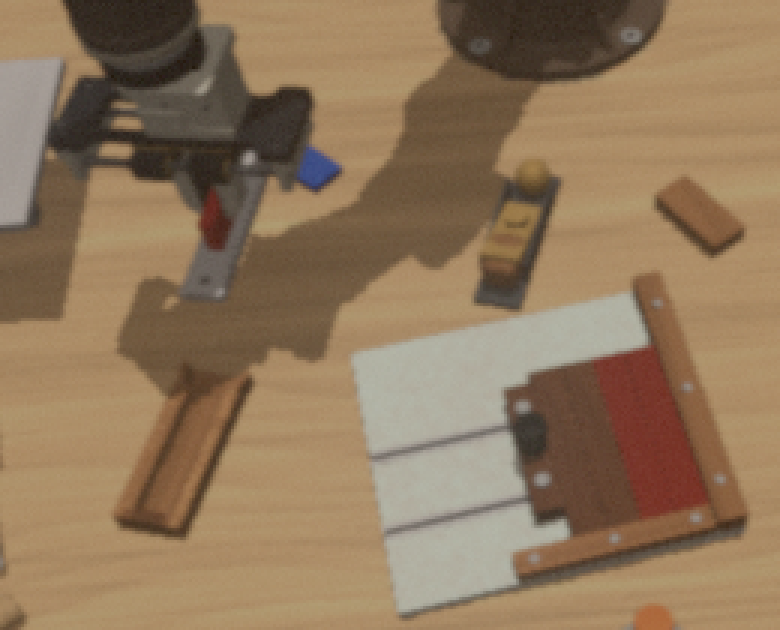

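Panel undisturbed. Lower in line with the mouth, with the bar's underside just above floor level.

step_arm:
  series:
    - [[0.0, 0.0005, -0.0005, -0.03, -3.6], [0.0, 0.0005, -0.0005, -0.06, -3.6], [0.0, 0.0005, -0.0005, -0.08, -3.6], [0.0, 0.0005, -0.0005, -0.0875, -3.6], [0.0, 0.0005, -0.0005, -0.0875, -3.6], [0.0, 0.0005, -0.0005, -0.0875, -3.6]]

```text
clock: 41.6
position: [0.3725, -0.2923, 0.0433]
ee_rot: [-3.085, 0.418, -0.027]
force: [0.3, -0.6, -1.5]
width: 0.152
```

```bash
python3 - <<'E'
from place import *
p,_=cap("scene","s31.png"); crop(p,90,120,230,290,3.5,"s31c.png")
go((0.3727,-0.2923),0.0425,74.5)
go((0.5224,-0.3336),0.0425,74.5)
E
```

```text
pos [ 0.373  -0.2927  0.0439] yaw 74.6 jig [-221.6 -213. ] w 13.6 F [ 0.6 -1.  -0.4] t 41.6 -> shift [-0.0003, 0.0004, -0.0014, -0.1]
pos [ 0.373  -0.2927  0.0439] yaw 74.6 jig [-221.6 -213. ] w 13.6 F [ 0.6 -1.  -0.4] t 41.6 -> shift [0.1494, -0.0409, -0.0014, -0.1]
```

View pics/s31c.png

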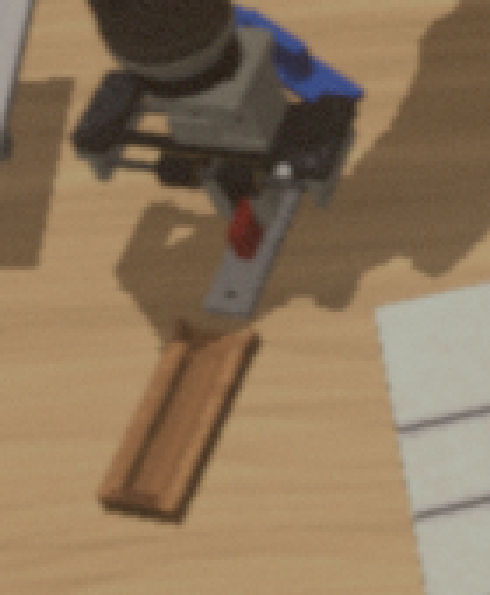

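step_arm:
  series:
    - [[0.0, 0.006, -0.0015, -0.001, 0], [0.0, 0.012, -0.0032, -0.001, 0], [0.0, 0.018, -0.0049, -0.001, 0], [0.0, 0.024, -0.0066, -0.001, 0], [0.0, 0.03, -0.0082, -0.001, 0], [0.0, 0.036, -0.0099, -0.001, 0], [0.0, 0.036, -0.0099, -0.001, 0]]

```text
clock: 42.23
position: [0.4107, -0.303, 0.0429]
ee_rot: [-3.086, 0.417, -0.031]
force: [0.2, -0.1, -1.5]
width: 0.148
```

```bash
python3 - <<'E'
from place import *
p,_=cap("scene","s32.png"); crop(p,90,120,230,290,3.5,"s32c.png")
go((0.5224,-0.3336),0.0425,74.5)
print(observe()["ft_torque"].round(2))
E
```

```text
pos [ 0.4097 -0.3027  0.0428] yaw 74.6 jig [-187.2 -229.3] w 13.5 F [-1.  -1.  -1.1] t 42.3 -> shift [0.1127, -0.0309, -0.0003, -0.1]
[ 0.04  0.05 -0.01]
```

View pics/s32c.png

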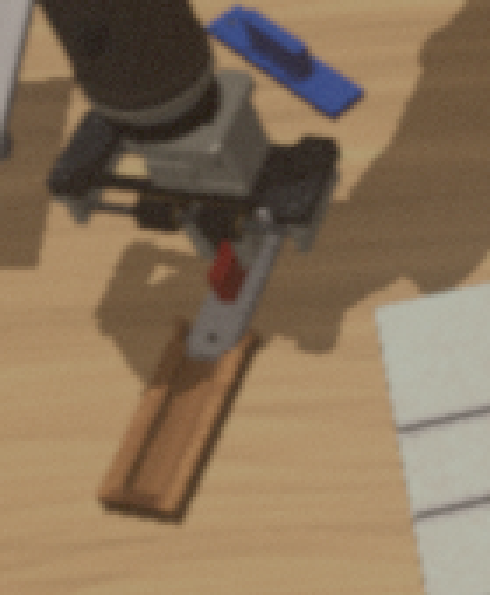

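step_arm:
  series:
    - [[0.0, 0.006, -0.0016, 0, 0], [0.0, 0.012, -0.0033, 0, 0], [0.0, 0.018, -0.0049, 0, 0], [0.0, 0.024, -0.0066, 0, 0], [0.0, 0.03, -0.0082, 0, 0], [0.0, 0.03, -0.0082, 0, 0]]

```text
clock: 42.78
position: [0.4414, -0.3113, 0.0428]
ee_rot: [-3.086, 0.416, -0.031]
force: [0.2, -1.1, -1.8]
width: 0.148
```

```bash
python3 - <<'E'
from place import *
p,_=cap("scene","s33.png"); crop(p,90,120,230,290,3.5,"s33c.png")
go((0.5224,-0.3336),0.0425,74.5)
print(observe()["ft_torque"].round(2))
E
```

```text
pos [ 0.4405 -0.3111  0.0427] yaw 74.6 jig [-158.3 -243. ] w 13.5 F [-0.9 -0.1 -1.8] t 42.8 -> shift [0.0819, -0.0225, -0.0002, -0.1]
[-0.02  0.1   0.01]
```

View pics/s33c.png

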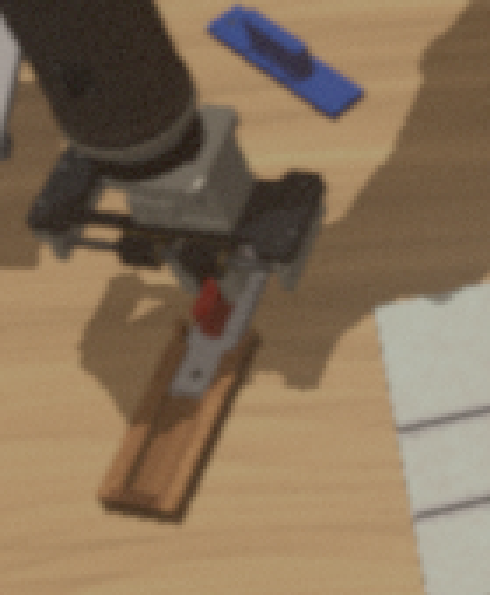

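It is entering under the lips with no side force. Go on, almost home.

step_arm:
  series:
    - [[0.0, 0.01, -0.0028, 0, 0], [0.0, 0.02, -0.0055, 0, 0], [0.0, 0.03, -0.0082, 0, 0], [0.0, 0.04, -0.011, 0, 0], [0.0, 0.05, -0.0138, 0, 0], [0.0, 0.06, -0.0165, 0, 0], [0.0, 0.068, -0.0187, 0, 0], [0.0, 0.076, -0.0209, 0, 0], [0.0, 0.077, -0.0212, 0, 0]]

```text
clock: 43.58
position: [0.5191, -0.3327, 0.0427]
ee_rot: [-3.087, 0.415, -0.031]
force: [0.3, -1.6, -1.8]
width: 0.15
```

```bash
python3 - <<'E'
from place import *
go((0.5224,-0.3336),0.0425,74.5)
print(observe()["ft_torque"].round(2))
E
```

```text
pos [ 0.5191 -0.3327  0.0427] yaw 74.7 jig [ -84.7 -278.1] w 13.8 F [ 0.3 -1.6 -1.8] t 43.6 -> shift [0.0033, -0.0009, -0.0002, -0.2]
[-0.21 -0.01 -0.03]
```

Press home against the stop.

step_arm:
  series:
    - [[0.0, 0.002, -0.0006, 0, 0], [0.0, 0.004, -0.0011, -0.0005, 0], [0.0, 0.006, -0.0016, -0.001, 0], [0.0, 0.006, -0.0016, -0.001, 0]]

```text
clock: 43.92
position: [0.5231, -0.3338, 0.0417]
ee_rot: [-3.085, 0.417, -0.026]
force: [-6.6, 2.8, 4.8]
width: 0.148
```

```bash
python3 - <<'E'
from place import *
go((0.5224,-0.3336),0.0425,74.5)
print(observe()["ft_torque"].round(2))
p,_=cap("scene","s34.png"); crop(p,90,150,230,290,4,"s34c.png")
E
```

```text
pos [ 0.5231 -0.3338  0.0417] yaw 74.6 jig [ -81.  -279.8] w 13.6 F [-6.6  2.8  4.8] t 43.9 -> shift [-0.0007, 0.0002, 0.0008, -0.1]
[ 0.63  1.42 -0.04]
```

View pics/s34c.png

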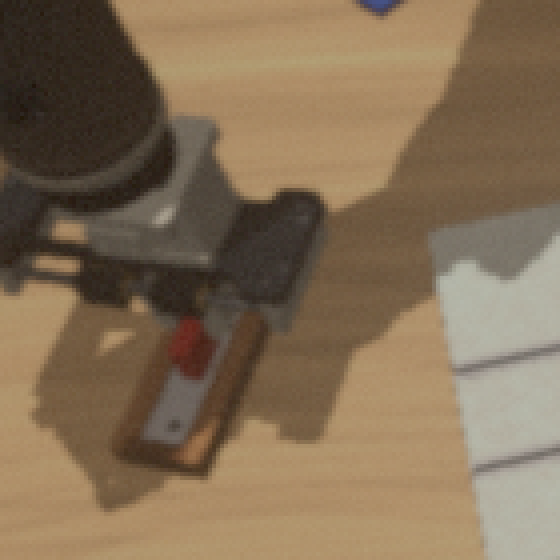

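step_arm:
  series:
    - [[0.0, 0.002, -0.0006, 0, 0], [0.0, 0.004, -0.0011, 0, 0], [0.0, 0.004, -0.0011, 0, 0]]

```text
clock: 44.22
position: [0.5232, -0.3338, 0.0416]
ee_rot: [-3.082, 0.418, -0.016]
force: [-13.7, 5.7, 13.2]
width: 0.149
```

step_arm:
  series:
    - [[0.0, 0, 0, 0, 0], [0.0, 0, 0, 0, 0], [0.035, 0, 0, 0, 0], [0.035, 0, 0, 0, 0], [0.035, 0, 0, 0, 0], [0.035, 0, 0, 0.02, 0], [0.035, 0, 0, 0.05, 0], [0.035, 0, 0, 0.09, 0], [0.035, -0.04, -0.02, 0.13, 0], [0.035, -0.08, -0.05, 0.15, 0], [0.035, -0.11, -0.08, 0.17, 0], [0.035, -0.15, -0.1, 0.18, 0], [0.035, -0.17, -0.12, 0.18, 0], [0.035, -0.17, -0.12, 0.18, 0]]

```text
clock: 45.38
position: [0.349, -0.4573, 0.2236]
ee_rot: [-3.084, 0.426, -0.018]
force: [0.3, -0.7, -0.2]
width: 0.383
```

```bash
python3 - <<'E'
from place import *
p,_=cap("scene","s35.png"); crop(p,60,90,460,340,2,"s35c.png"); crop(p,100,190,180,280,6,"s35d.png")
p,_=cap("top","t35.png"); crop(p,140,90,430,270,2.7,"t35c.png"); crop(p,370,170,430,250,7,"t35d.png")
g=p.astype(int);m=((g.min(2)>110)&(g.max(2)-g.min(2)<40)).astype(np.uint8);k=np.zeros_like(m);k[180:242,380:415]=1;m&=k
cs,_=cv2.findContours(m,cv2.RETR_EXTERNAL,cv2.CHAIN_APPROX_NONE)
for c in cs:
  if len(c)>15: print("bar",cv2.minAreaRect((ray("top",c[:,0],0.013)[:,:2]*1000).astype(np.float32)))
print(observe()["position"],observe()["force"])
E
```

```text
bar ((521.6716918945312, -333.296875), (35.656864166259766, 158.8035125732422), 74.91551971435547)
[ 0.34867051 -0.45784124  0.22329841] [-0.18402787 -0.51654052  0.88255018]
```

View pics/s35c.png

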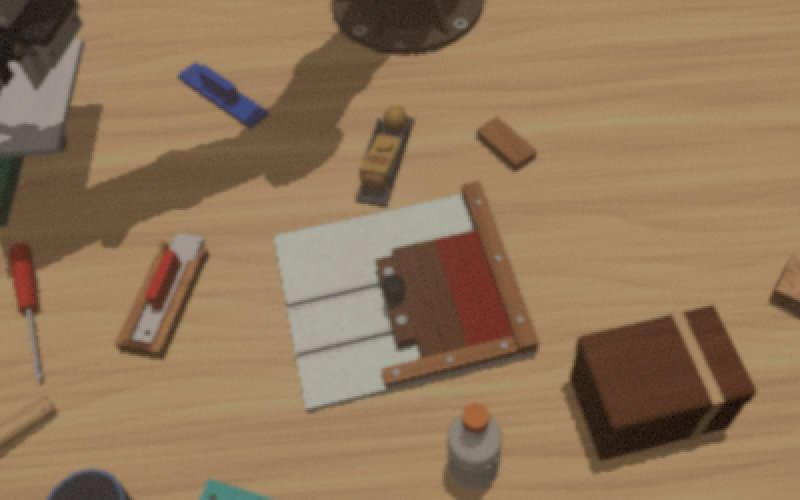

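View pics/t35c.png

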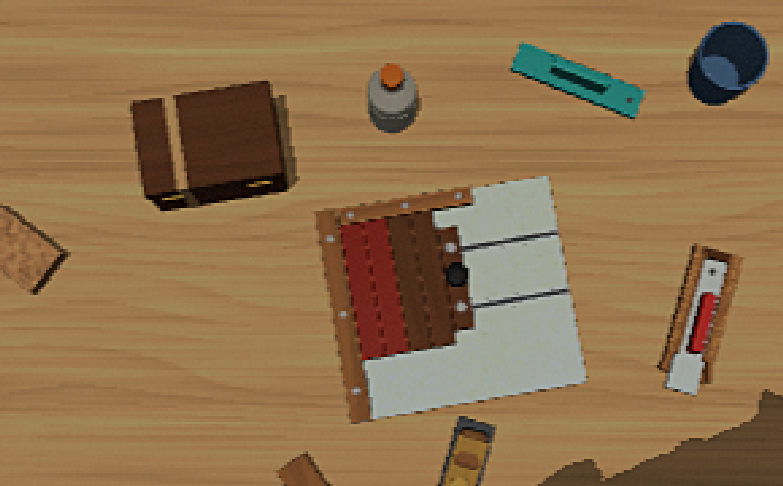

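View pics/s35d.png

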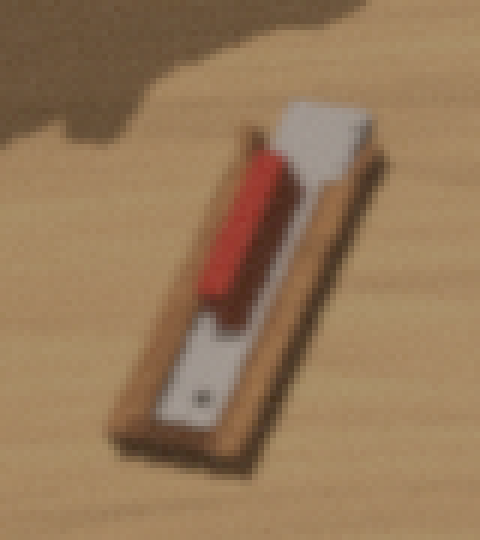

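```bash
python3 - <<'E'
from place import *
p=cv2.imread("pics/t35.png")[:,:,::-1]
crop(p,255,155,325,235,7,"t35e.png")
# panel outline in jig frame (top of strips z=.026)
hsv=cv2.cvtColor(np.ascontiguousarray(p),cv2.COLOR_RGB2HSV).astype(int)
m=((hsv[...,1]>90)&(hsv[...,2]<150)).astype(np.uint8)
for y in (105,95,80,67,52,38,24,10):
    # scan along jig x at fixed y for transition white->strip and at stop
    xs=np.arange(-80,-35,0.5); P=np.array([[*J(x,y),0.026] for x in xs]); uv=proj("top",P)
    v=cv2.remap(p.astype(np.float32),uv[:,0].astype(np.float32)[None],uv[:,1].astype(np.float32)[None],cv2.INTER_LINEAR)[0].min(1)
    i=np.argmax(v<75); print(y,xs[i],v[::15].round())
E
```

```text
105 -55.5 [160. 160. 158. 148.  27.  27.]
95 -55.5 [160. 159. 162. 117.  26.  31.]
80 -55.0 [161. 161. 161. 120.  25.  30.]
67 -56.0 [160. 159. 159. 138.  29.  31.]
52 -55.5 [160. 158. 159. 159.  24.  30.]
38 -55.0 [160. 161. 158. 147.  21.  27.]
24 -56.0 [161. 155. 162. 114.  29.  29.]
10 -55.5 [153. 156. 153. 131.  16.  25.]
```

View pics/t35e.png

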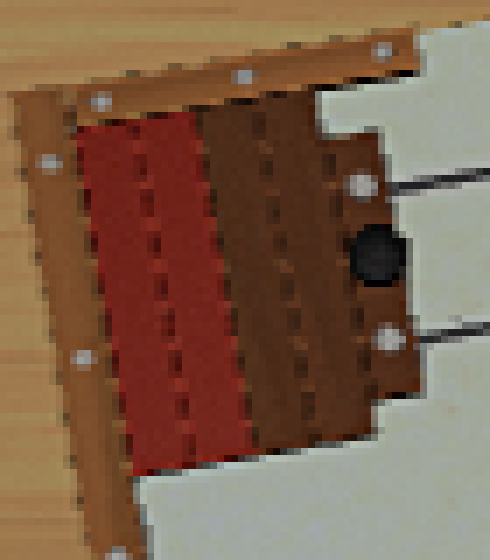

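All the strips' near ends lie at jig x = -55.5 ± 0.5 mm (should be -55). The strips are tight and the straightedge is home. Handing in.

```bash
python3 - <<'E'
from cell import arm, observe
print(arm.sign_off()); print(observe()["clock"])
E
```

```text
the job is handed in; nothing more can be done
None
the job is handed in; nothing more can be done
```

The lid panel is made up in the jig and the job is handed in, at about 45 s of the 210 s allowed; the sign-off gave no verdict.

- **Panel:** All four strips lie flat, edge to edge along the fence and home against the end stop. Their near ends measured at jig x -55.0 to -56.0 mm, against a target of -55.
- **Straightedge in the jig:** I laid it flush across the near ends and pushed until it stopped at about 12 N. It was still lying flush there after the jaw was closed.
- **Jaw:** I pushed it up until it stopped moving at 22 N. I had no jaw reading to check; the pictures show it tight against the strips.
- **Straightedge in the sheath:** It is fully home, within 0.3 mm of its starting place, and the last push onto the stop met about 14 N.
- **Left alone:** I did not touch the finished box, the glue bottle or the look-alikes. No knocked strip and no slip of the grip was seen.

Two things ran less cleanly:
- **Wrist joint:** It came within 0.01 rad of its range limit once (joint 7 at -2.73), so I took the half turn the other way.
- **Tool tilt:** The tool drifted about 2° from upright, which did not show in the result.

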